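# Unpack the glass slabs and pile up their spacers

### The job

Unpack the stack of glass slabs and plywood spacers from the top down: lay one glass slab in each of the two bays of the wooden carrying board, flat between its end stops and in the middle of its cork pad, and stack both plywood spacers squarely, edges in line, on the spacer that already lies alone on the table. Do not drop the glass, and leave the copper foil roll and the glass cutter alone.

Things in the scene. Friction and masses are not known exactly. Their poses are not given: they have to be found in the camera images.
- slab_high: thick green glass slab, 90 x 50 x 20 mm (x, y, z), about 0.23 kg, loose; origin: centre of its underside, x along its length, z up. At the start it is the top of the stack, its underside about 40 mm above the table, its length within a few degrees of the stack's.
- slab_low: thick green glass slab, 90 x 50 x 20 mm (x, y, z), about 0.23 kg, loose; origin: centre of its underside, x along its length, z up. At the start it is the second from the bottom of the stack, between the two spacers, its underside about 10 mm above the table.
- spacer_high: plywood spacer plate, 110 x 66 x 10 mm (x, y, z), about 0.06 kg, loose; origin: centre of its underside, x along its length, z up. At the start it is in the stack, under slab_high and on slab_low, its underside about 30 mm above the table; it overhangs the slab beneath it by about 8 mm at the long sides and 10 mm at the ends.
- spacer_low: plywood spacer plate, 110 x 66 x 10 mm (x, y, z), about 0.06 kg, loose; origin: centre of its underside, x along its length, z up. At the start it is the bottom of the stack and lies on the table.
- spacer_pile: plywood spacer plate, 110 x 66 x 10 mm (x, y, z), about 0.06 kg, loose; origin: centre of its underside, x along its length, z up. It lies alone on the table, apart from the stack: the start of the pile of spacers.
- board: fixed wooden carrying board, 142 x 172 x 8 mm (x, y, z), on the table; origin: centre of its underside. It has two bays side by side along its y, centred 47.5 mm either side of its middle, each with a thin cork pad (100 x 56 mm, nearly flush) between two end stops. Each stop is 12 mm long (x), 44 mm wide (y) and stands 10 mm above the board; the gap between the two stops of a bay is 106 mm along x. Nothing rises between the bays or at the long sides.
- bay_left (a point): centre of the bay on the board's +y side, on the upper face of the board (8 mm above the table); x runs along the bay, from stop to stop, z up
- bay_right (a point): centre of the bay on the board's -y side, on the upper face of the board (8 mm above the table); x runs along the bay, from stop to stop, z up
- foil_roll_copper: flat roll of copper foil, 61 mm across, 7 mm high, loose bystander; origin: centre of its underside
- glass_cutter: pen-shaped glass cutter, 154 mm long, 11 mm thick, lying on the table, loose bystander; origin: underside, near its middle

How it is judged:
At the end, for the whole second after the job is handed in: A slab flat in each bay between the stops: within 10 mm along, 15 mm across, 0.25 rad of the bay. spacer_pile flat on the table, the other two spacers flat on it in any order, each within 12 mm and 0.15 rad of it (end for end is the same). All at rest (((x of slab_high in the frame of bay_left between -0.01 and 0.01 m and y of slab_high in the frame of bay_left between -0.015 and 0.015 m and z of slab_high in the frame of bay_left between -0.003 and 0.003 m and angle between the x axis of slab_high and the x axis of bay_left, either way round below 0.25 rad and angle between each of slab_high, slab_low's own z axis and vertical below 0.05 rad and x of slab_low in the frame of bay_right between -0.01 and 0.01 m and y of slab_low in the frame of bay_right between -0.015 and 0.015 m and z of slab_low in the frame of bay_right between -0.003 and 0.003 m and angle between the x axis of slab_low and the x axis of bay_right, either way round below 0.25 rad) or (x of slab_high in the frame of bay_right between -0.01 and 0.01 m and y of slab_high in the frame of bay_right between -0.015 and 0.015 m and z of slab_high in the frame of bay_right between -0.003 and 0.003 m and angle between the x axis of slab_high and the x axis of bay_right, either way round below 0.25 rad and angle between each of slab_high, slab_low's own z axis and vertical below 0.05 rad and x of slab_low in the frame of bay_left between -0.01 and 0.01 m and y of slab_low in the frame of bay_left between -0.015 and 0.015 m and z of slab_low in the frame of bay_left between -0.003 and 0.003 m and angle between the x axis of slab_low and the x axis of bay_left, either way round below 0.25 rad)) and height (world z) of spacer_pile below 0.004 m and angle between each of spacer_pile, spacer_high, spacer_low's own z axis and vertical below 0.05 rad and height (world z) of spacer_high between 0.007 and 0.023 m and horizontal distance between each of spacer_high, spacer_low and spacer_pile below 0.012 m and angle between the x axis of each of spacer_high, spacer_low and the x axis of spacer_pile, either way round below 0.15 rad and height (world z) of spacer_low between 0.007 and 0.023 m and linear speed of each of slab_high, slab_low, spacer_pile, spacer_high, spacer_low below 0.02 m/s); the robot touches nothing.
It fails at once if a glass slab is dropped (falls freely at more than 0.5 m/s) ((linear speed of slab_high above 0.5 m/s and contact force between slab_high and anything else below 0.05 N) or (linear speed of slab_low above 0.5 m/s and contact force between slab_low and anything else below 0.05 N)).
It fails at once if the foil roll or the glass cutter is moved by more than 20 mm (distance of any of foil_roll_copper, glass_cutter from where it was at the start of the episode above 0.02 m).
It also fails if it takes over 67 s, if anything falls off the work surface, if the arm or the gripper's body presses on something with over 40 N, if the wrist force passes 120 N, or if a joint passes its speed limit or range.

### The arm

A 6-joint arm with a two-finger parallel gripper is mounted at the origin on a cart in front of the work surface, level with it; the furniture and walls round the work are solid. World frame = base frame: x ahead of the robot, y to its left, z up, the work surface at z = 0. Lengths are in m, angles in rad, forces in N, time in s.
With the tool pointing down it reaches from about 0.275 to 0.75 m from the base axis. Payload 10.2 kg.
Tool frame: the origin (TCP) lies midway between the tips of the shut fingers; the grasp point (between the pads) lies 19 mm behind it (tcp_to_grasp is the x of the grasp point in the tool frame, in m); x points along the fingers, z is the direction in which the jaws open and shut, and the axes are right-handed (so a half turn about x gives the same grasp; the last joint's range is limited). The gripper opens to 85 mm and grips with 20 to 120 N. Pads are 22 mm wide; open, the fingers measure 114 mm over their backs; the gripper's body (76 mm by 85 mm) begins 54 mm behind the grasp point. The pads swing forward as they close: fully open they stand 13 mm farther back than shut.
Start: joints at [-1.324, 0.313, 1.498, -0, 1.331, -0.223], TCP at [0.238, -0.468, 0.231] pointing down, gripper open.
Joint ranges: [-2.94, 2.94], [-0.97, 2.17], [0.19, 2.56], [-1.23, 4.37], [0.02, 3.11], [-2.88, 2.88]. Speed limits (rad/s): [2.39, 2.39, 3.01, 3.14, 3.14, 3.14].

### API

Orientations are given as a rotation vector (axis times angle).
In Python, from cell import * gives the robot as it stands.
- The arm moves only by the tool play_rows, never from a script. Its argument "steps" is a list of rows, each a list of 5 numbers: the finger opening in cm, from 0 to 8.54, then the shift along the world's x, y, z in cm, then the turn about the world's z in degrees. A call has 1 to 5 rows; each row shifts and turns the pose as measured when the row begins; what a row does not reach is not made up. A row lasts 1/12 s, in which the tool goes at most 41.7 mm and 7.16 degrees, less where a joint would pass 70% of its speed; a pose out of reach is approached as far as the arm can. A call is refused whole if a number of a shift passes 4.17 or a number of a turn 7.16, either way. A call with a gripper value outside its range is refused whole. The fingers move at their own pace and stop on an object; "force" is the grip in N (left out, the last holds). Time passes only in rows, so rows that do not move let the fingers close. It gives the time, the measured TCP pose, the force and the opening at its end, in the units of the state.
- get_state(): the state, without advancing time (a new reading comes with each control period).
- snapshot(name): name is "scene" or "top"; returns (picture, depth): 480x640x3 uint8, blue, green, red; 480x640 float32, m along the optical axis (not along the pixel's ray), 0 where there is no reading.
- camera_info(name): a dict with "fov_y" (degrees; the focal length in pixels is half the picture's height over the tangent of half this angle, whatever the lens; pixels are square), "cx", "cy" (the principal point, pixels), "k1" (the pictures are not rectified: a ray, as slopes to the right and down, at radius r is drawn at 1 + k1 r^2 times it, then the intrinsics apply), "world_from_camera" (4x4, takes a point from camera to world coordinates). Camera axes: x right, y up, looking along -z (the intrinsics and any distortion apply to the point x, -y, -z); pixel columns grow to the right and rows downward; lengths in m; the calibration is good to about 2 mm. A picture is of the moment at which its call begins. camera_info takes no time and is no camera call.
- job_done(): hands the job in, once; it reports no verdict.
The state is a dict: "t": time; "joint_positions": joint angles; "dq": joint speeds; "tau": joint torques, N m; "ee_pos": TCP position; "tool_rot": TCP orientation; "force": force on the tool from outside, world axes, zero at the start; "wrist_torque": the same for the moment, N m; "gripper_width": opening from 0.0 (shut) to 1.0 (fully open).
Only numpy, scipy, OpenCV 4.12 (cv2) and the standard library are available. Lean on these libraries where they do the work, as an engineer would, in place of code of your own. Each camera call takes 0.05 s, during which the arm holds its last target.

## Working session

There is one attempt and no reset: what is moved stays moved. The work goes in short steps, Python scripts to look and compute and a tool call to move; the robot and the scene stay as the last step left them, time stands still between calls to the robot, and variables do not carry over. Pictures are saved under pics/ and viewed, and the job is handed in when it is done.

Besides the shell and the picture viewer there is one more tool, called after ">>>" as name(argument=value, ...), one argument or row to a line, values as JSON. play_rows: Moves the arm, as the interface text tells. Its arguments: {"type":"object","properties":{"steps":{"type":"array"},"force":{"type":"number"}},"required":["steps"]}

```bash
mkdir -p pics; ls
python3 - <<'E'
from cell import *
import cv2
for n in("scene","top"):
    p,d=snapshot(n); cv2.imwrite(f"pics/{n}0.png",p)
    import numpy as np
    np.save(f"pics/{n}0.npy",d)
    print(camera_info(n))
print(get_state())
E
```

```text
pics
{'fov_y': 49.693293553629374, 'cx': 322.1888991038666, 'cy': 242.82472578394186, 'k1': -0.09104793331186026, 'world_from_camera': array([[-0.85176647,  0.21483448, -0.47784937, -0.00623177],
       [-0.52381072, -0.36795975,  0.76826295,  0.7270818 ],
       [-0.01077996,  0.90468324,  0.42594838,  0.56166625],
       [ 0.        ,  0.        ,  0.        ,  1.        ]])}
{'fov_y': 56.92072401963541, 'cx': 321.44902233601704, 'cy': 240.98232039018163, 'k1': -0.04087816563800749, 'world_from_camera': array([[-0.01736119,  0.99369643, -0.11075197,  0.43734379],
       [-0.9996824 , -0.01927518, -0.01623445, -0.15199687],
       [-0.01826688,  0.11043495,  0.99371547,  0.88691124],
       [ 0.        ,  0.        ,  0.        ,  1.        ]])}
{'t': 0.1, 'joint_positions': array([-1.32441200e+00,  3.13397339e-01,  1.49829180e+00,  1.80464489e-05,
        1.33099182e+00, -2.23401058e-01]), 'dq': array([ 1.91746029e-04, -6.78365755e-04, -8.71190206e-04, -5.96902742e-04,
        9.38948366e-05,  3.59025947e-04]), 'tau': array([ 2.54648265e-03, -4.12898147e+01, -2.60141766e+01, -2.12200075e-04,
        3.02048451e-03, -3.17500633e-05]), 'ee_pos': array([ 0.23760744, -0.46792867,  0.23081671]), 'tool_rot': array([ 0.85732071,  1.39632982, -0.8560545 ]), 'force': array([-0.54545282,  0.72791718, -0.2420604 ]), 'wrist_torque': array([ 0.02799909, -0.0080499 , -0.02003716]), 'gripper_width': 0.9987511182752894}
```

View pics/scene0.png

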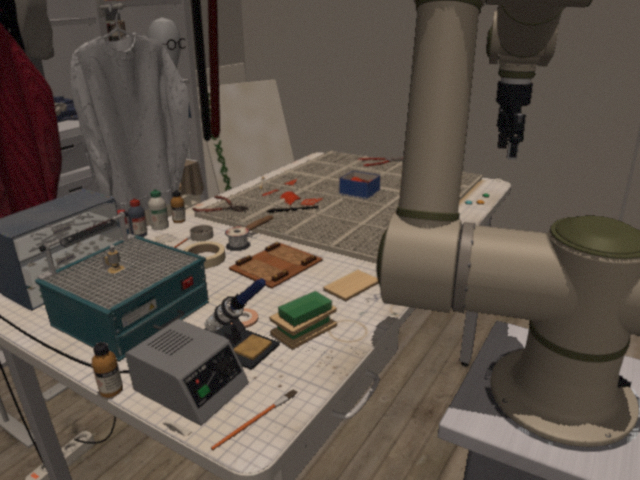

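View pics/top0.png

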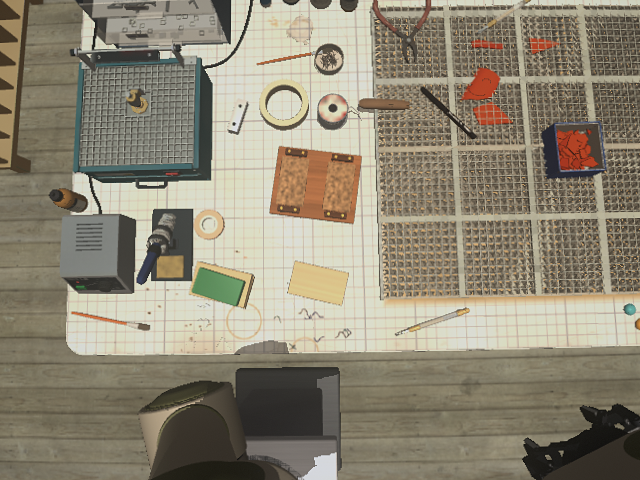

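The top view shows the stack at about (223,285), the lone spacer at (318,282), the board at (316,185), the foil roll at (208,224) and the cutter at (432,320). I'll enlarge it.

```bash
cat > h.py <<'E'
from cell import *
import numpy as np, cv2
def rays(n,uv):
    c=camera_info(n); f=240/np.tan(np.radians(c['fov_y']/2))
    uv=np.atleast_2d(uv).astype(float); d=np.stack([(uv[:,0]-c['cx'])/f,(uv[:,1]-c['cy'])/f],1)
    s=d.copy()
    for _ in range(20): s=d/(1+c['k1']*(s**2).sum(1,keepdims=True))
    T=c['world_from_camera']
    return T[:3,3],np.c_[s[:,0],-s[:,1],-np.ones(len(s))]@T[:3,:3].T
def px2w(n,uv,z):
    o,r=rays(n,uv); return o+r*((z-o[2])/r[:,2])[:,None]
def w2px(n,P):
    c=camera_info(n); f=240/np.tan(np.radians(c['fov_y']/2))
    T=c['world_from_camera']; p=(np.atleast_2d(P)-T[:3,3])@T[:3,:3]
    s=np.c_[p[:,0],-p[:,1]]/-p[:,2:]
    s=s*(1+c['k1']*(s**2).sum(1,keepdims=True))
    return s*f+[c['cx'],c['cy']]
def rect(c):
    c=np.array(c)[:,:2]; m=c.mean(0); (x,y),(w,h),a=cv2.minAreaRect((c*1000).astype(np.float32))
    e=[(c[(i+1)%4]-c[i]) for i in range(4)]
    return m, [np.linalg.norm(v) for v in e],[np.degrees(np.arctan2(v[1],v[0])) for v in e]
def crop(p,x0,y0,w,h,k,name):
    cv2.imwrite(name,cv2.resize(p[y0:y0+h,x0:x0+w],None,fx=k,fy=k,interpolation=cv2.INTER_CUBIC))
E
python3 - <<'E'
from h import *
p=cv2.imread("pics/top0.png")
crop(p,180,250,80,60,10,"pics/c1.png");crop(p,280,250,80,60,10,"pics/c2.png");crop(p,260,140,110,85,7,"pics/c3.png")
d=np.load("pics/top0.npy")
for uv in [(220,287),(318,282),(316,185),(208,224),(172,267),(165,235),(160,240),(145,270),(110,250),(432,320),(285,100),(333,110)]:
    o,r=rays("top",uv); print(uv,np.round(o+r[0]*d[uv[1],uv[0]],3))
E
```

```text
(220, 287) [0.447 0.053 0.059]
(318, 282) [ 0.454 -0.129  0.01 ]
(316, 185) [ 0.65  -0.129  0.007]
(208, 224) [0.575 0.093 0.001]
(172, 267) [0.488 0.159 0.019]
(165, 235) [0.544 0.152 0.079]
(160, 240) [0.535 0.162 0.077]
(145, 270) [0.476 0.161 0.145]
(110, 250) [0.518 0.254 0.083]
(432, 320) [ 0.376 -0.351  0.009]
(285, 100) [ 0.836 -0.066 -0.   ]
(333, 110) [ 0.808 -0.166  0.007]
```

View pics/c1.png

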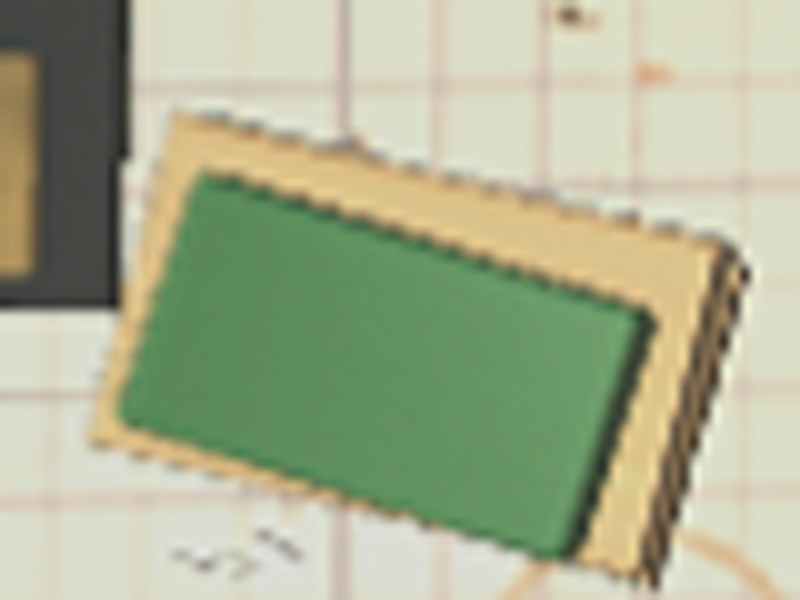

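View pics/c2.png

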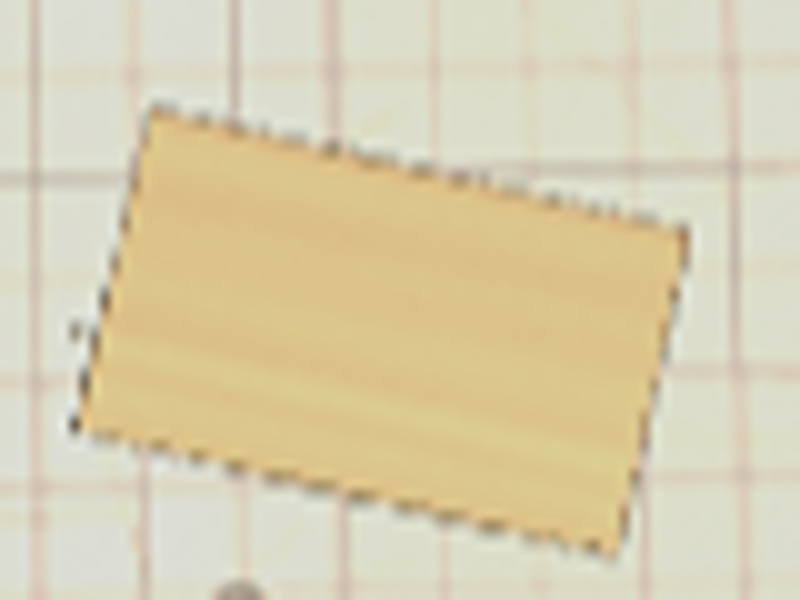

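View pics/c3.png

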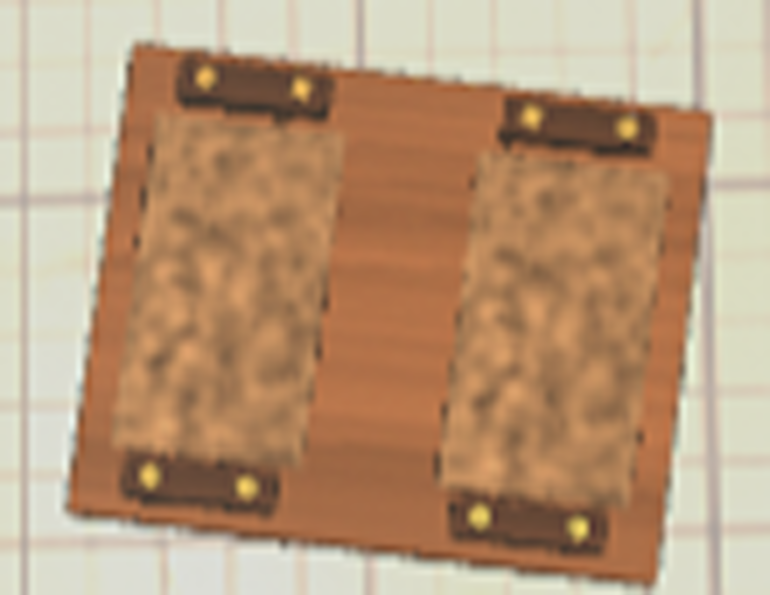

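Run:
```python
from h import *
def q(nm,pts,k,x0,y0,z):
    uv=(np.array(pts)+.5)/k-.5+[x0,y0]; w=px2w("top",uv,z); m,e,a=rect(w)
    print(nm,np.round(m,4),np.round(e,4),np.round(a,1))
q("slab",[(195,175),(645,312),(568,560),(118,425)],10,180,250,.06)
q("sph",[(175,112),(722,241),(645,580),(93,443)],10,180,250,.04)
q("pile",[(150,103),(690,228),(615,557),(75,432)],10,280,250,.01)
q("board",[(133,43),(712,113),(655,587),(66,513)],7,260,140,.008)
q("padL",[(160,113),(342,133),(298,465),(115,445)],7,260,140,.008)
q("padR",[(482,152),(665,175),(628,508),(440,485)],7,260,140,.008)
from scipy.spatial.transform import Rotation as R
print(R.from_rotvec(get_state()['tool_rot']).as_matrix().round(3))
```

```text
slab [0.448  0.0573] [0.0895 0.048  0.0889 0.0487] [-107.6  162.5   72.8  -16.8]
sph [0.4528 0.0572] [0.1095 0.0659 0.1101 0.0651] [-104.1  167.    75.5  -13.5]
pile [ 0.4528 -0.1289] [0.1099 0.0662 0.1091 0.0665] [-104.1  165.8   76.1  -13.5]
board [ 0.6517 -0.1274] [0.1709 0.1409 0.1708 0.141 ] [-98.4 171.7  81.6  -8.2]
padL [ 0.6597 -0.0804] [0.0537 0.0992 0.0533 0.0995] [-97.8 171.9  82.5  -7.9]
padR [ 0.6455 -0.1745] [0.0537 0.0989 0.0544 0.0993] [-98.6 172.3  81.7  -8.1]
[[-0.     0.892  0.453]
 [ 0.001  0.453 -0.892]
 [-1.     0.    -0.001]]
```

>>> play_rows(
  steps=[
    [8.5, 1.5, 3.8, -0.5, 3.2],
    [8.5, 1.5, 3.8, -0.5, 3.2],
    [8.5, 1.5, 3.8, -0.5, 3.2],
    [8.5, 1.5, 3.8, -0.5, 3.2],
    [8.5, 1.5, 3.8, -0.5, 3.2],
  ],
  force=40,
)

```text
t: 0.52
ee_pos: [0.3102, -0.2777, 0.2031]
tool_rot: [0.642, 1.476, -0.641]
force: [0.3, -0.9, -0.5]
gripper_width: 0.996
```

>>> play_rows(
  steps=[
    [8.5, 1.5, 3.8, -0.5, 3.2],
    [8.5, 1.5, 3.8, -0.5, 3.2],
    [8.5, 1.5, 3.8, -0.5, 3.2],
    [8.5, 1.5, 3.8, -0.5, 3.2],
    [8.5, 1.5, 3.8, -0.5, 3.2],
  ],
)

```text
t: 0.93
ee_pos: [0.3831, -0.0842, 0.1774]
tool_rot: [0.416, 1.533, -0.415]
force: [0.9, -1.6, -0.4]
gripper_width: 0.995
```

>>> play_rows(
  steps=[
    [8.5, 1.6, 3.5, -1, 3.2],
    [8.5, 1.6, 3.5, -1, 3.2],
    [8.5, 1.6, 3.5, -1, 3.2],
    [8.5, 1.6, 3.5, -1, 3.2],
    [8.5, 0, 0, 0, 0],
  ],
)

```text
t: 1.35
ee_pos: [0.4484, 0.0691, 0.1349]
tool_rot: [0.226, 1.561, -0.224]
force: [0.4, -0.1, -0.2]
gripper_width: 0.999
```

```bash
cat >> h.py <<'E'
from scipy.spatial.transform import Rotation as R
def st():
    s=get_state(); m=R.from_rotvec(s['tool_rot']).as_matrix()
    print("t",round(s['t'],2),"pos cm",np.round(s['ee_pos']*100,2),"jaw",round(np.degrees(np.arctan2(m[1,2],m[0,2])),2),"tilt",np.round(m[:2,0],4),"w cm",round(s['gripper_width']*8.54,2),"F",np.round(s['force'],1),"q6",round(s['joint_positions'][5],2))
    return s,m
def go(x,y,jaw):
    s,m=st(); a=np.degrees(np.arctan2(m[1,2],m[0,2])); print("delta cm",np.round(np.array([x,y])*100-s['ee_pos'][:2]*100,2),"turn",round((jaw-a+90)%180-90,2))
E
python3 -c "
from h import *
go(.448,.0573,-17.4)"
```

```text
t 1.35 pos cm [44.84  6.91 13.49] jaw -16.4 tilt [-0.0017  0.0015] w cm 8.53 F [ 0.4 -0.1 -0.2] q6 0.18
delta cm [-0.04 -1.18] turn -1.0
```

>>> play_rows(
  steps=[
    [8.5, 0, -1.1, -2.5, -1],
    [8.5, 0, 0, -2.8, 0],
    [8.5, 0, 0, -2.5, 0],
    [8.5, 0, 0, -1.2, 0],
    [8.5, 0, 0, 0, 0],
  ],
)

```text
t: 1.77
ee_pos: [0.4482, 0.0606, 0.0409]
tool_rot: [0.234, 1.56, -0.232]
force: [-0.7, -0.6, -0.2]
gripper_width: 0.996
```

```bash
python3 -c "
from h import *
go(.448,.0573,-17.4)
p,d=snapshot('scene'); crop(p,240,260,120,100,6,'pics/s1.png')"
```

```text
t 1.77 pos cm [44.82  6.06  4.09] jaw -17.04 tilt [-0.0013  0.0014] w cm 8.5 F [-0.7 -0.6 -0.2] q6 0.17
delta cm [-0.02 -0.33] turn -0.36
```

View pics/s1.png

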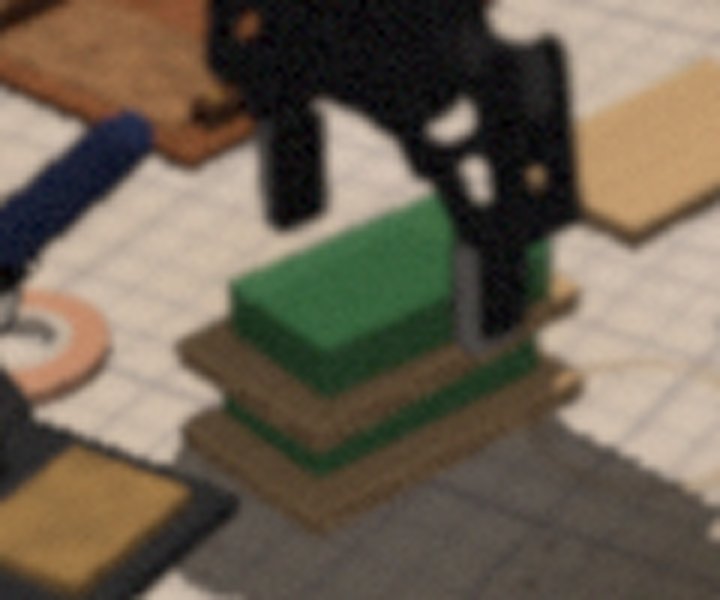

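The fingers straddle the green top slab. The near tip is at about (485,345) in the crop, level with the slab's side. Closing now.

>>> play_rows(
  steps=[
    [6.2, 0, -0.3, 0, 0],
    [5.5, 0, 0, 0, 0],
    [4.6, 0, 0, 0, 0],
    [4.4, 0, 0, 0, 0],
    [4.4, 0, 0, 0, 0],
  ],
  force=40,
)

```text
t: 2.23
ee_pos: [0.4503, 0.0565, 0.0455]
tool_rot: [0.235, 1.553, -0.233]
force: [0.2, 0.0, -2.0]
gripper_width: 0.571
```

```bash
python3 -c "
from h import *
go(.448,.0573,-17.4)
p,d=snapshot('scene'); crop(p,240,260,120,100,6,'pics/s2.png')"
```

```text
t 2.23 pos cm [45.03  5.65  4.55] jaw -17.09 tilt [0.0051 0.0005] w cm 4.87 F [ 0.2  0.  -2. ] q6 0.16
delta cm [-0.23  0.08] turn -0.31
```

View pics/s2.png

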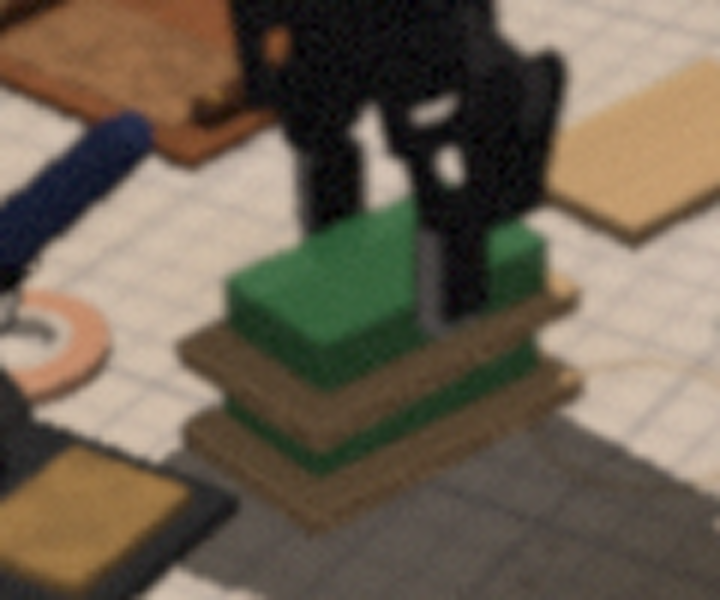

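>>> play_rows(
  steps=[
    [4.4, 0, 0, 0.5, 0],
    [4.4, 0, 0, 1, 0],
    [4.4, 0, 0, 1.5, 0],
    [4.4, 0.5, -0.3, 2, 0],
    [4.4, 1, -0.6, 2, -3],
  ],
)

```text
t: 2.7
ee_pos: [0.4612, 0.0485, 0.1158]
tool_rot: [0.275, 1.559, -0.273]
force: [1.1, 0.1, -3.2]
gripper_width: 0.572
```

```bash
python3 -c "
from h import *
go(.6585,-.0804,-98.2)
p,d=snapshot('scene'); crop(p,240,200,160,133,5,'pics/s3.png')"
```

```text
t 2.7 pos cm [46.12  4.85 11.58] jaw -20.01 tilt [-0.0053  0.0023] w cm 4.89 F [ 1.1  0.1 -3.2] q6 0.2
delta cm [ 19.73 -12.89] turn -78.19
```

View pics/s3.png

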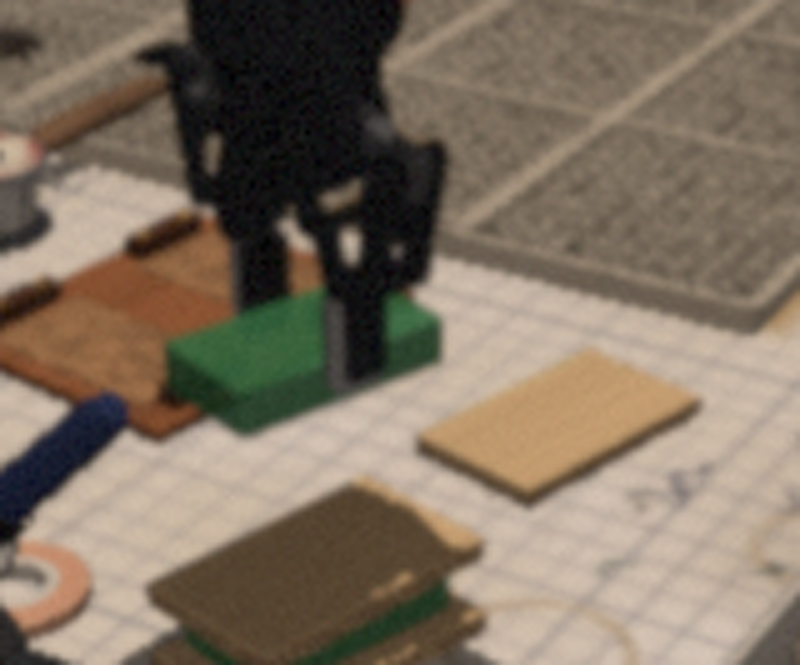

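The slab is lifted level, with the finger at about the middle of its long side. The stack below looks undisturbed.

>>> play_rows(
  steps=[
    [4.4, 1.6, -1.1, 0, -6.5],
    [4.4, 1.6, -1.1, 0, -6.5],
    [4.4, 1.6, -1.1, 0, -6.5],
    [4.4, 1.6, -1.1, 0, -6.5],
    [4.4, 1.6, -1.1, 0, -6.5],
  ],
)

```text
t: 3.17
ee_pos: [0.5463, -0.0081, 0.1216]
tool_rot: [0.732, 1.438, -0.732]
force: [-0.2, 0.5, -2.1]
gripper_width: 0.577
```

>>> play_rows(
  steps=[
    [4.4, 1.6, -1.1, 0, -6.5],
    [4.4, 1.6, -1.1, 0, -6.5],
    [4.4, 1.6, -1.1, 0, -6.5],
    [4.4, 1.6, -1.1, 0, -6.5],
    [4.4, 1.6, -1.1, 0, -6.5],
  ],
)

```text
t: 3.58
ee_pos: [0.6283, -0.065, 0.1189]
tool_rot: [1.178, 1.225, -1.182]
force: [0.4, 0.1, -1.9]
gripper_width: 0.569
```

```bash
python3 -c "
from h import *
go(.6585,-.0804,-98.2)"
```

```text
t 3.58 pos cm [62.83 -6.5  11.89] jaw -87.78 tilt [ 0.0001 -0.0033] w cm 4.86 F [ 0.4  0.1 -1.9] q6 1.25
delta cm [ 3.02 -1.54] turn -10.42
```

>>> play_rows(
  steps=[
    [4.4, 1.5, -0.7, 0, -4.5],
    [4.4, 1.5, -0.7, -1, -4.5],
    [4.4, 0, 0, -1.5, 0],
    [4.4, 0, 0, -1.5, 0],
    [4.4, 0, 0, 0, 0],
  ],
)

```text
t: 4.0
ee_pos: [0.6609, -0.0819, 0.0743]
tool_rot: [1.303, 1.142, -1.309]
force: [-0.6, 0.0, -2.6]
gripper_width: 0.571
```

```bash
python3 -c "
from h import *
go(.6585,-.0804,-98.2)
p,d=snapshot('top'); crop(p,250,130,120,100,6,'pics/t4.png')
p,d=snapshot('scene'); crop(p,210,190,160,133,5,'pics/s4.png')"
```

```text
t 4.0 pos cm [66.09 -8.19  7.43] jaw -97.61 tilt [-0.0013 -0.0033] w cm 4.88 F [-0.6  0.  -2.6] q6 1.41
delta cm [-0.24  0.15] turn -0.59
```

View pics/t4.png

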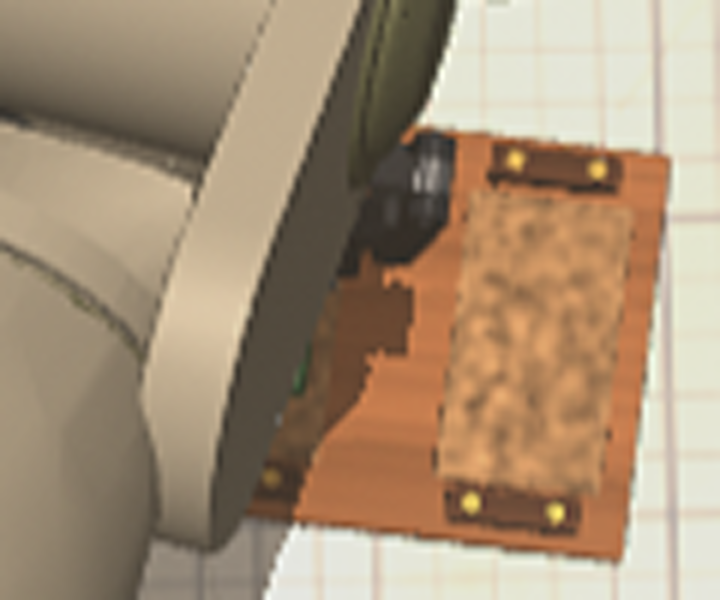

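View pics/s4.png

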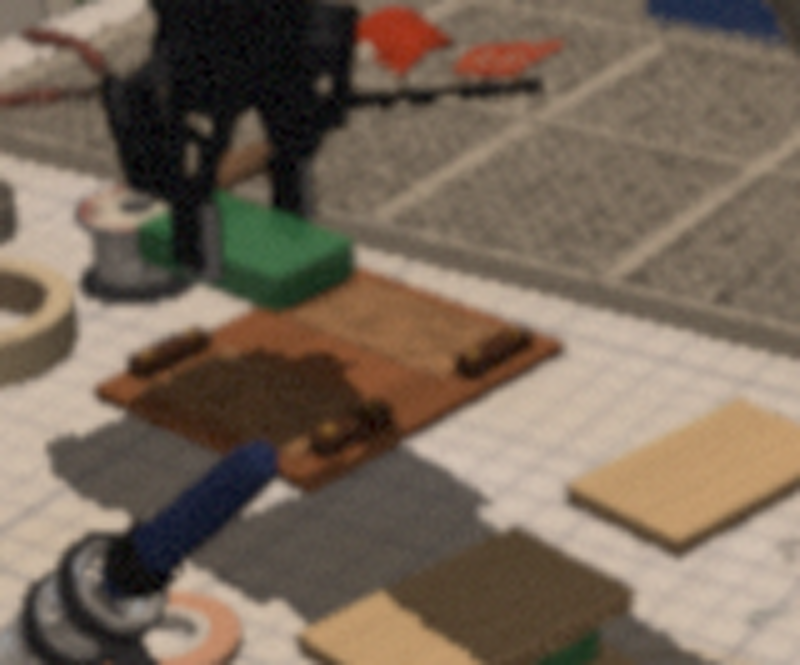

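```bash
python3 -c "
from h import *
uv=(np.array([(225,195),(353,240),(275,283)])+.5)/5-.5+[210,190]
w=px2w('scene',uv,.0888);print(w.round(4)); e=(w[1]-w[0]);f=w[1]-w[2]
print(np.linalg.norm(e),np.degrees(np.arctan2(e[1],e[0])),np.linalg.norm(f),'centre',(w[0]+w[2])/2)"
```

```text
[[ 0.6977 -0.1129  0.0888]
 [ 0.618  -0.1023  0.0888]
 [ 0.621  -0.0499  0.0888]]
0.08049274902626072 172.40155692773473 0.052456344247648536 centre [ 0.65935543 -0.08139179  0.0888    ]
```

>>> play_rows(
  steps=[
    [4.4, -0.2, 0.1, -1.8, -0.6],
    [4.4, -0.2, 0, -1.5, 0],
    [4.4, 0, 0, -1.2, 0],
    [4.4, 0, 0, -0.8, 0],
    [4.4, 0, 0, 0, 0],
  ],
)

```text
t: 4.52
ee_pos: [0.6601, -0.0808, 0.0287]
tool_rot: [1.313, 1.126, -1.306]
force: [0.6, -0.7, -2.7]
gripper_width: 0.575
```

```bash
python3 -c "
from h import *
go(.6585,-.0804,-98.2)
p,d=snapshot('scene'); crop(p,220,220,110,85,7,'pics/s5.png')"
```

```text
t 4.52 pos cm [66.01 -8.08  2.87] jaw -98.07 tilt [ 0.0117 -0.0072] w cm 4.91 F [ 0.6 -0.7 -2.7] q6 1.42
delta cm [-0.16  0.04] turn -0.13
```

View pics/s5.png

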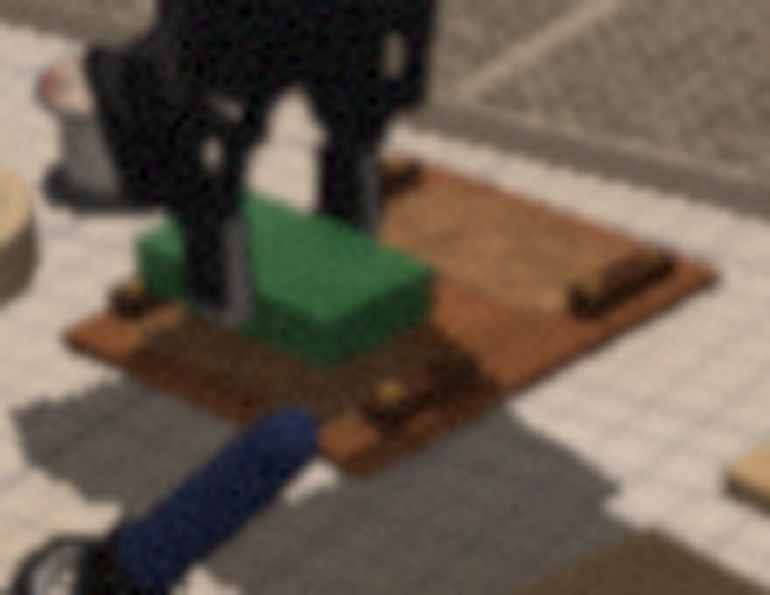

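```bash
python3 -c "
from h import *
uv=(np.array([(437,268),(322,325),(245,195),(138,243)])+.5)/7-.5+[220,220]
w=px2w('scene',uv,.0432);print(w.round(4),w.mean(0))
uv=(np.array([(437,300),(322,362)])+.5)/7-.5+[220,220]
print(px2w('scene',uv,.0232).round(4))
b=np.array([.6585,-.0804]);e=np.array([np.cos(np.radians(-8.2)),np.sin(np.radians(-8.2))])
for a in w: print(((a[:2]-b)@e).round(4))
"
```

```text
[[ 0.6114 -0.0964  0.0432]
 [ 0.6193 -0.0468  0.0432]
 [ 0.6976 -0.1077  0.0432]
 [ 0.7052 -0.062   0.0432]] [ 0.65839102 -0.07823736  0.0432    ]
[[ 0.6219 -0.1095  0.0232]
 [ 0.6283 -0.0567  0.0232]]
-0.0443
-0.0435
0.0426
0.0436
```

```bash
python3 -c "
from h import *
p,d=snapshot('scene')
for c in [(330,270),(350,250),(370,270),(300,260),(280,235),(330,290)]:
    u=(np.array(c)+.5)/7-.5+[220,220]; i=np.round(u).astype(int)
    o,r=rays('scene',i); print((o+r[0]*d[i[1],i[0]]).round(4))
"
```

```text
[ 0.6364 -0.0747  0.0459]
[ 0.6398 -0.0903  0.0457]
[ 0.6295 -0.0837  0.0438]
[ 0.6518 -0.0764  0.0437]
[ 0.6675 -0.0896  0.0441]
[ 0.6264 -0.0616  0.0469]
```

>>> play_rows(
  steps=[
    [4.4, 0, 0, -0.5, 0],
    [4.4, 0, 0, -0.4, 0],
    [4.4, 0, 0, -0.3, 0],
    [4.4, 0, 0, -0.1, 0],
    [4.4, 0, 0, 0, 0],
  ],
)

```text
t: 5.03
ee_pos: [0.6624, -0.0815, 0.0189]
tool_rot: [1.315, 1.119, -1.301]
force: [0.3, -1.0, -2.6]
gripper_width: 0.57
```

>>> play_rows(
  steps=[
    [4.4, -0.2, 0, -0.3, 0],
    [4.4, -0.2, 0, -0.3, 0],
    [4.4, 0, 0, -0.1, 0],
    [4.4, 0, 0, 0, 0],
  ],
)

```text
t: 5.37
ee_pos: [0.6586, -0.0816, 0.0131]
tool_rot: [1.316, 1.118, -1.3]
force: [-1.2, 0.6, 1.4]
gripper_width: 0.574
```

```bash
python3 -c "
from h import *
go(.6585,-.0804,-98.2)
p,d=snapshot('scene'); crop(p,220,220,110,85,7,'pics/s6.png')"
```

```text
t 5.37 pos cm [65.86 -8.16  1.31] jaw -98.06 tilt [ 0.0202 -0.0095] w cm 4.9 F [-1.2  0.6  1.4] q6 1.42
delta cm [-0.01  0.12] turn -0.14
```

View pics/s6.png

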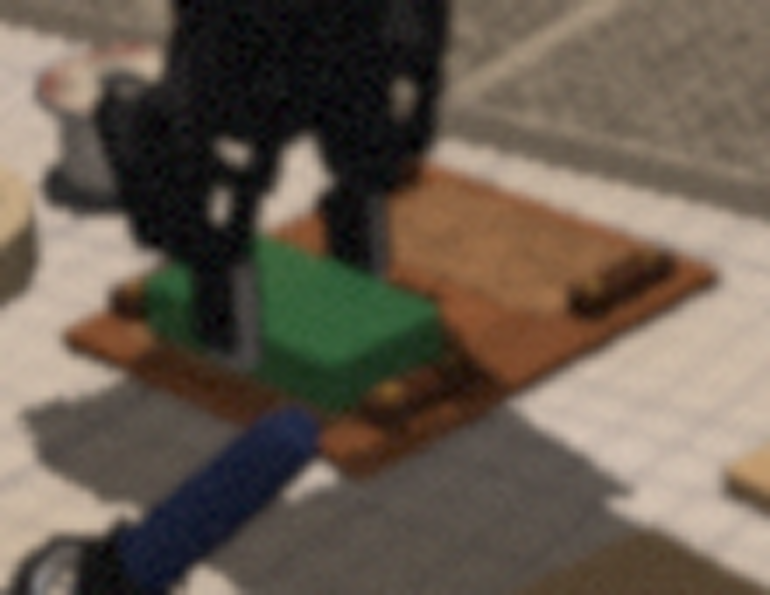

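The slab has just landed: the vertical force went from -2.6 to +1.4 N at the expected height, between the stops. Releasing.

>>> play_rows(
  steps=[
    [5.2, 0, 0, 0, 0],
    [6, 0, 0, 0, 0],
    [6.8, 0, 0, 0, 0],
    [7.2, 0, 0, 0.8, 0],
    [7.5, 0, 0, 2.5, 0],
  ],
)

```text
t: 5.83
ee_pos: [0.6567, -0.0812, 0.0428]
tool_rot: [1.314, 1.123, -1.304]
force: [0.1, -0.8, -0.4]
gripper_width: 0.877
```

>>> play_rows(
  steps=[
    [7.5, -1, 0.5, 2.5, 4],
    [7.5, -1.7, 1.2, 1.5, 7],
    [7.5, -1.7, 1.2, 1, 7],
    [7.5, -1.7, 1.2, 0, 7],
    [7.5, -1.7, 1.2, 0, 7],
  ],
)

```text
t: 6.25
ee_pos: [0.5804, -0.0296, 0.1025]
tool_rot: [0.896, 1.357, -0.871]
force: [0.4, -0.5, -0.4]
gripper_width: 0.877
```

>>> play_rows(
  steps=[
    [8.5, -1.7, 1.2, 0, 7],
    [8.5, -1.7, 1.2, 0, 7],
    [8.5, -1.7, 1.2, 0, 7],
    [8.5, -1.7, 1.2, 0, 7],
    [8.5, -1.7, 1.2, 0, 7],
  ],
)

```text
t: 6.67
ee_pos: [0.4924, 0.0328, 0.107]
tool_rot: [0.422, 1.507, -0.383]
force: [0.4, 0.7, 0.5]
gripper_width: 0.995
```

```bash
python3 -c "
from h import *
go(.4528,.0572,-14)
p,d=snapshot('top'); crop(p,180,140,190,170,4,'pics/t7.png')"
```

```text
t 6.67 pos cm [49.24  3.28 10.7 ] jaw -29.55 tilt [0.0314 0.0174] w cm 8.5 F [0.4 0.7 0.5] q6 0.32
delta cm [-3.96  2.44] turn 15.55
```

View pics/t7.png

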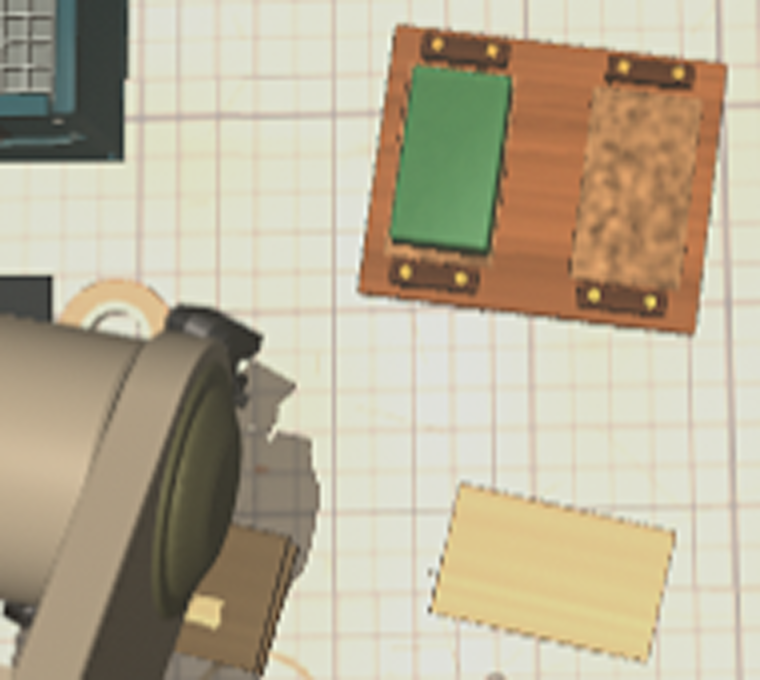

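>>> play_rows(
  steps=[
    [8.5, -1.3, 0.8, 0, 5],
    [8.5, -1.3, 0.8, 0, 5],
    [8.5, -1.3, 0.8, 0, 5],
    [8.5, 0, 0, -0.5, 0],
    [8.5, 0, 0, 0, 0],
  ],
)

```text
t: 7.13
ee_pos: [0.4497, 0.0601, 0.1049]
tool_rot: [0.205, 1.537, -0.161]
force: [0.5, -0.6, -0.4]
gripper_width: 0.997
```

```bash
python3 -c "
from h import *
go(.4528,.0572,-14)"
```

```text
t 7.13 pos cm [44.97  6.01 10.49] jaw -13.43 tilt [0.0287 0.0251] w cm 8.52 F [ 0.5 -0.6 -0.4] q6 0.07
delta cm [ 0.31 -0.29] turn -0.57
```

>>> play_rows(
  steps=[
    [8.5, 0.3, -0.3, -2, -0.6],
    [8.5, 0, 0, -2, 0],
    [8.5, 0, 0, -1.5, 0],
    [8.5, 0, 0, -0.5, 0],
    [8.5, 0, 0, 0, 0],
  ],
)

```text
t: 7.55
ee_pos: [0.4579, 0.0548, 0.0445]
tool_rot: [0.224, 1.528, -0.181]
force: [-0.0, 0.0, 0.6]
gripper_width: 0.995
```

```bash
python3 -c "
from h import *
go(.4528,.0572,-14)
p,d=snapshot('scene'); crop(p,240,260,120,100,6,'pics/s8.png')"
```

```text
t 7.55 pos cm [45.79  5.48  4.45] jaw -14.87 tilt [0.0368 0.0231] w cm 8.49 F [-0.   0.   0.6] q6 0.08
delta cm [-0.51  0.24] turn 0.87
```

View pics/s8.png

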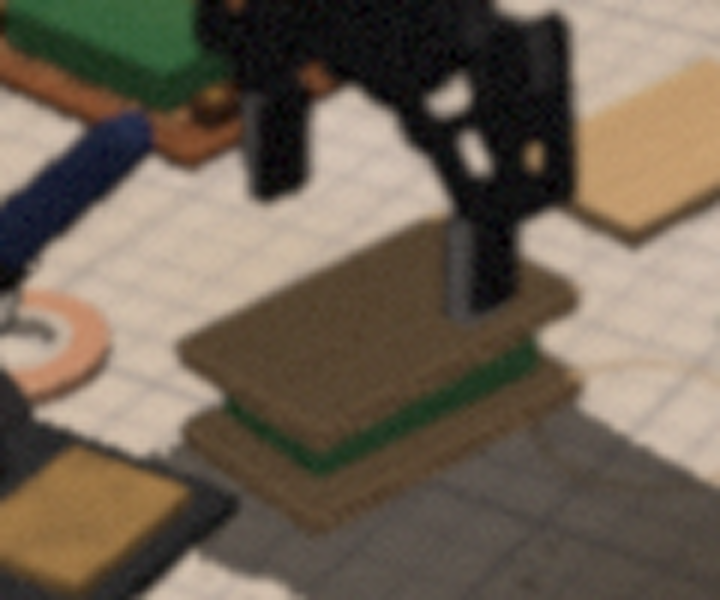

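>>> play_rows(
  steps=[
    [8.5, -0.4, 0.2, 0, 0.8],
    [8.5, 0, 0, 0, 0],
  ],
)

```text
t: 7.77
ee_pos: [0.4549, 0.0565, 0.0462]
tool_rot: [0.213, 1.526, -0.17]
force: [0.1, 0.1, -0.1]
gripper_width: 0.998
```

```bash
python3 -c "
from h import *
go(.4528,.0572,-14)
p,d=snapshot('scene'); crop(p,240,260,120,100,6,'pics/s9.png')"
```

```text
t 7.77 pos cm [45.49  5.65  4.62] jaw -14.08 tilt [0.039  0.0232] w cm 8.52 F [ 0.1  0.1 -0.1] q6 0.07
delta cm [-0.21  0.07] turn 0.08
```

View pics/s9.png

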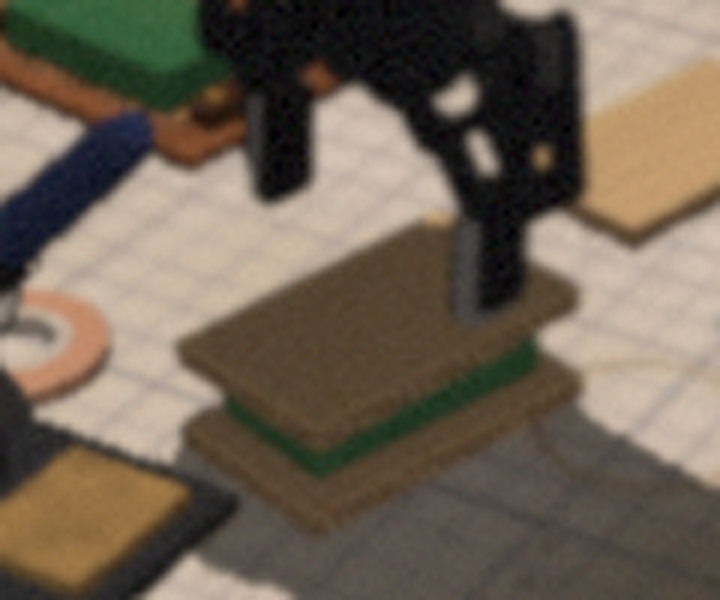

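>>> play_rows(
  steps=[
    [8.5, -0.3, 0.1, -0.3, 0],
    [8.5, 0, 0, -0.7, 0],
    [8.5, -0.1, 0, -0.8, 0],
    [8.5, -0.1, 0, -0.5, 0],
    [8.5, 0, 0, 0, 0],
  ],
)

```text
t: 8.23
ee_pos: [0.4508, 0.0575, 0.0228]
tool_rot: [0.214, 1.521, -0.17]
force: [0.2, 0.6, 0.3]
gripper_width: 0.994
```

```bash
python3 -c "
from h import *
go(.4528,.0572,-14)
p,d=snapshot('scene'); crop(p,240,260,120,100,6,'pics/s10.png')"
```

```text
t 8.23 pos cm [45.08  5.75  2.28] jaw -14.13 tilt [0.0436 0.0225] w cm 8.49 F [0.2 0.6 0.3] q6 0.06
delta cm [ 0.2  -0.03] turn 0.13
```

View pics/s10.png

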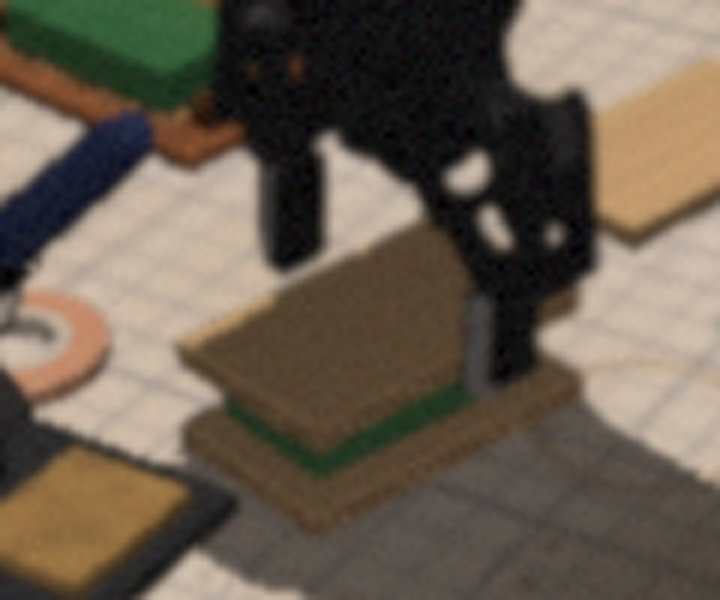

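The far finger tip at about (290,265) is still around plate-top height, so I'll go lower before closing.

>>> play_rows(
  steps=[
    [8.5, 0.1, 0, -0.9, 0],
    [8.5, 0, 0, 0, 0],
    [7.2, 0, 0, 0, 0],
    [6, 0, 0, 0, 0],
    [6, 0, 0, 0, 0],
  ],
)

```text
t: 8.7
ee_pos: [0.4523, 0.0574, 0.0134]
tool_rot: [0.214, 1.521, -0.17]
force: [0.3, 0.5, -0.5]
gripper_width: 0.76
```

```bash
python3 -c "
from h import *
go(.4528,.0572,-14)
p,d=snapshot('scene'); crop(p,240,260,120,100,6,'pics/s11.png')"
```

```text
t 8.7 pos cm [45.23  5.74  1.34] jaw -14.13 tilt [0.0437 0.0224] w cm 6.49 F [ 0.3  0.5 -0.5] q6 0.06
delta cm [ 0.05 -0.02] turn 0.13
```

View pics/s11.png

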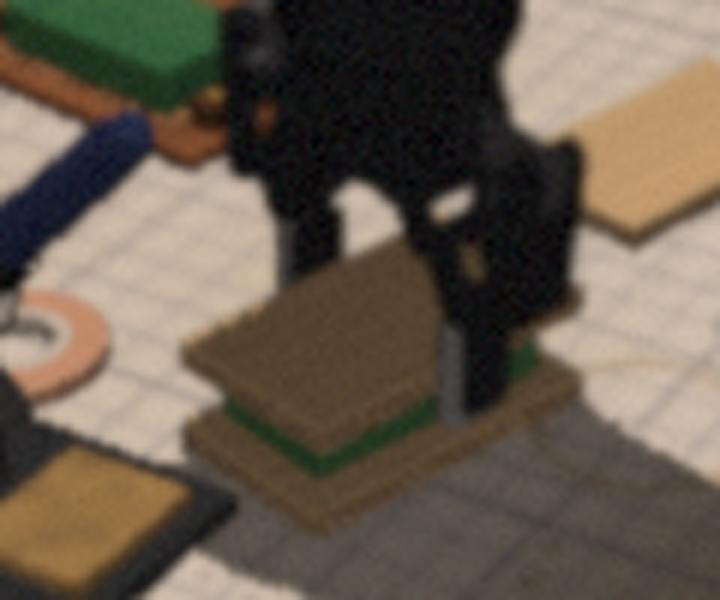

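>>> play_rows(
  steps=[
    [6, 0, 0, 0.6, 0],
    [6, 0, 0, 1.5, 0],
    [6, 0, 0, 2.5, 0],
    [6, 0, 0, 2.5, 0],
    [6, 0, 0, 0, 0],
  ],
)

```text
t: 9.17
ee_pos: [0.4512, 0.0575, 0.0878]
tool_rot: [0.214, 1.524, -0.171]
force: [0.7, -0.7, -0.2]
gripper_width: 0.76
```

```bash
python3 -c "
from h import *
go(.4528,-.1289,-14)
p,d=snapshot('scene'); crop(p,240,220,140,117,6,'pics/s12.png')"
```

```text
t 9.17 pos cm [45.12  5.75  8.78] jaw -14.15 tilt [0.0411 0.0227] w cm 6.49 F [ 0.7 -0.7 -0.2] q6 0.07
delta cm [  0.16 -18.64] turn 0.15
```

View pics/s12.png

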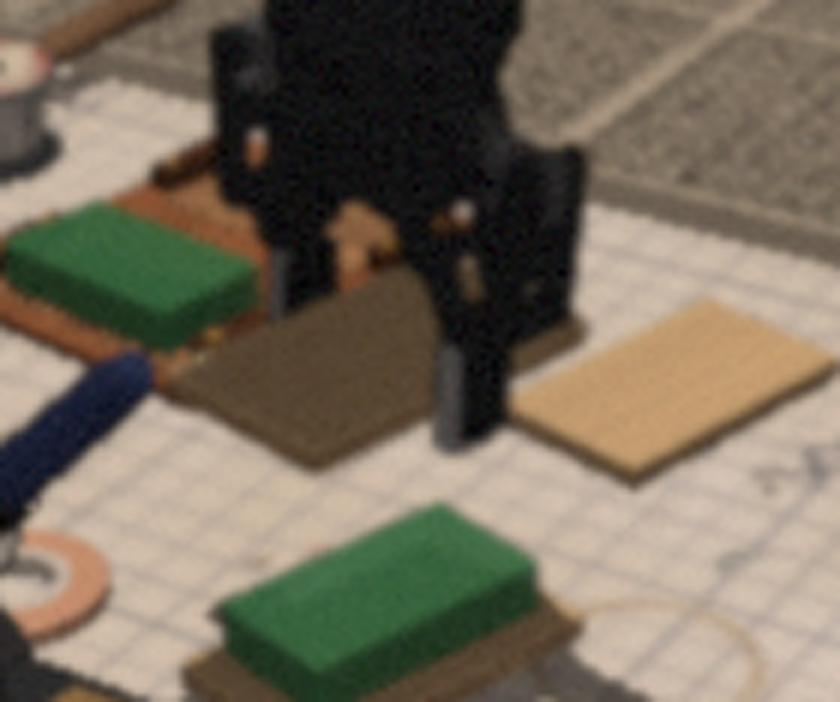

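```bash
python3 -c "
from h import *
s=get_state();m=R.from_rotvec(s['tool_rot']).as_matrix()
for b in (0,.004,.008,.012,.016,.02,.024):
    P=[s['ee_pos']-m[:,2]*.033-m[:,0]*b+m[:,1]*k for k in(-.011,.011)]
    print(b,((w2px('scene',P)-[240,220])*6).round(0).tolist(), np.round([p[2] for p in P],4))
"
```

```text
0 [[486.0, 453.0], [432.0, 478.0]] [0.0846 0.0853]
0.004 [[486.0, 441.0], [432.0, 467.0]] [0.0886 0.0893]
0.008 [[486.0, 429.0], [432.0, 455.0]] [0.0926 0.0933]
0.012 [[487.0, 418.0], [433.0, 443.0]] [0.0966 0.0973]
0.016 [[487.0, 406.0], [433.0, 431.0]] [0.1005 0.1012]
0.02 [[488.0, 394.0], [433.0, 419.0]] [0.1045 0.1052]
0.024 [[488.0, 382.0], [434.0, 407.0]] [0.1085 0.1092]
```

>>> play_rows(
  steps=[
    [6, 0, -3.7, -0.5, 0],
    [6, 0, -3.8, -0.5, 0],
    [6, 0.1, -3.8, -0.5, 0],
    [6, 0, -3.8, -0.5, 0],
    [6, 0, -2.8, -0.5, 0],
  ],
)

```text
t: 9.63
ee_pos: [0.4495, -0.1225, 0.0592]
tool_rot: [0.206, 1.526, -0.161]
force: [1.4, 0.4, -0.7]
gripper_width: 0.761
```

>>> play_rows(
  steps=[
    [6, 0, 0, 0, 0],
    [6, 0, 0, 0, 0],
  ],
)

```text
t: 9.8
ee_pos: [0.4484, -0.1272, 0.0569]
tool_rot: [0.212, 1.528, -0.166]
force: [-0.4, 0.4, -1.0]
gripper_width: 0.759
```

```bash
python3 -c "
from h import *
go(.4525,-.1288,-14)"
```

```text
t 9.8 pos cm [ 44.84 -12.72   5.69] jaw -13.87 tilt [0.0372 0.0252] w cm 6.48 F [-0.4  0.4 -1. ] q6 -0.35
delta cm [ 0.41 -0.16] turn -0.13
```

>>> play_rows(
  steps=[
    [6, 0.2, -0.1, -1.3, 0],
    [6, 0.1, 0, -1.3, 0],
    [6, 0, 0, -1.2, 0],
    [6, 0, 0, -0.6, 0],
    [6, 0, 0, 0, 0],
  ],
)

```text
t: 10.22
ee_pos: [0.4504, -0.1248, 0.0098]
tool_rot: [0.212, 1.531, -0.163]
force: [0.8, 0.1, -0.6]
gripper_width: 0.762
```

```bash
python3 -c "
from h import *
go(.4525,-.1288,-14)
p,d=snapshot('scene'); crop(p,300,240,100,83,8,'pics/s13.png')
p,d=snapshot('top'); crop(p,270,240,100,80,8,'pics/t13.png')"
```

```text
t 10.22 pos cm [ 45.04 -12.48   0.98] jaw -13.77 tilt [0.0347 0.027 ] w cm 6.51 F [ 0.8  0.1 -0.6] q6 -0.35
delta cm [ 0.21 -0.4 ] turn -0.23
```

View pics/s13.png

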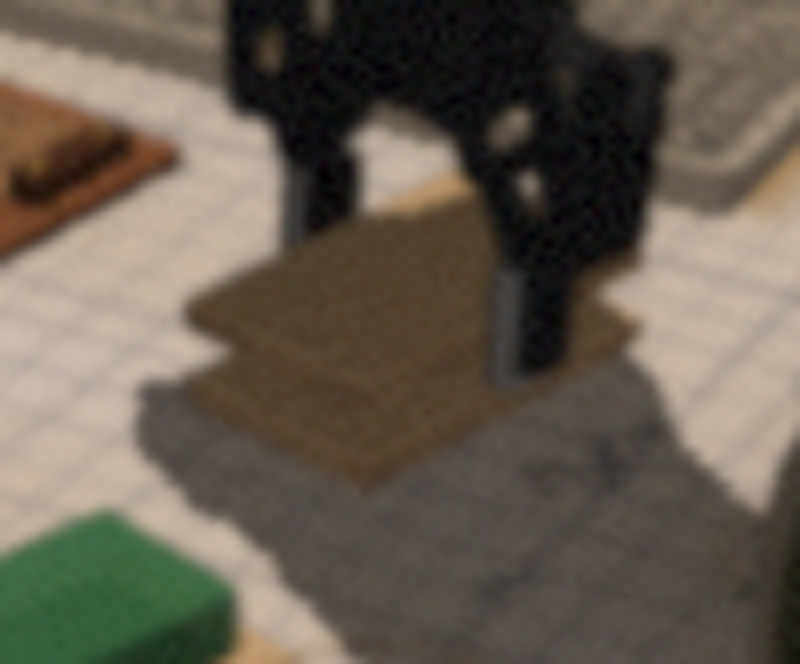

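View pics/t13.png

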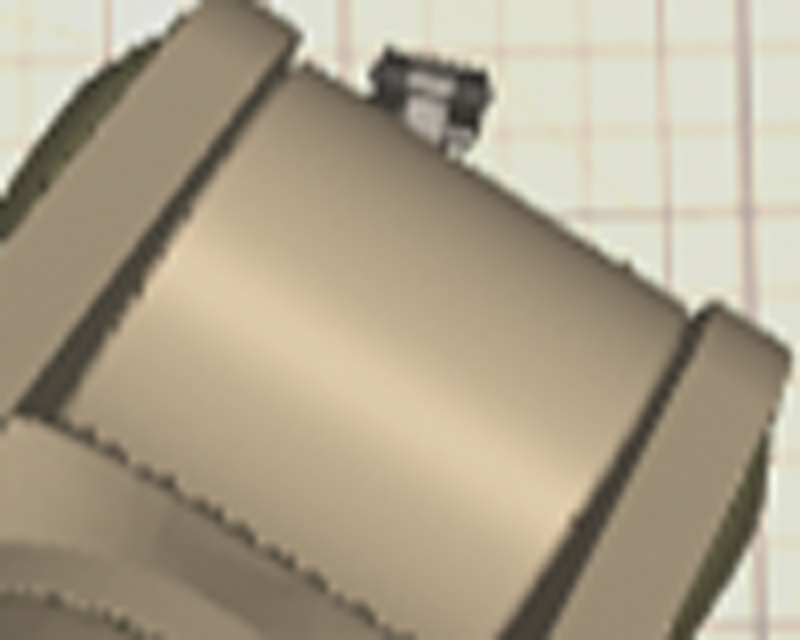

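>>> play_rows(
  steps=[
    [6, 0.2, -0.3, -0.6, 0],
    [6, 0.1, -0.1, -0.5, 0],
    [6, 0, 0, 0, 0],
  ],
)

```text
t: 10.57
ee_pos: [0.4542, -0.1286, 0.0039]
tool_rot: [0.21, 1.531, -0.161]
force: [-6.5, 3.3, 13.9]
gripper_width: 0.762
```

```bash
python3 -c "
from h import *
go(.4525,-.1288,-14)
p,d=snapshot('scene'); crop(p,300,240,100,83,8,'pics/s14.png')"
```

```text
t 10.57 pos cm [ 45.42 -12.86   0.39] jaw -13.65 tilt [0.0346 0.0275] w cm 6.51 F [-6.5  3.3 13.9] q6 -0.36
delta cm [-0.17 -0.02] turn -0.35
```

View pics/s14.png

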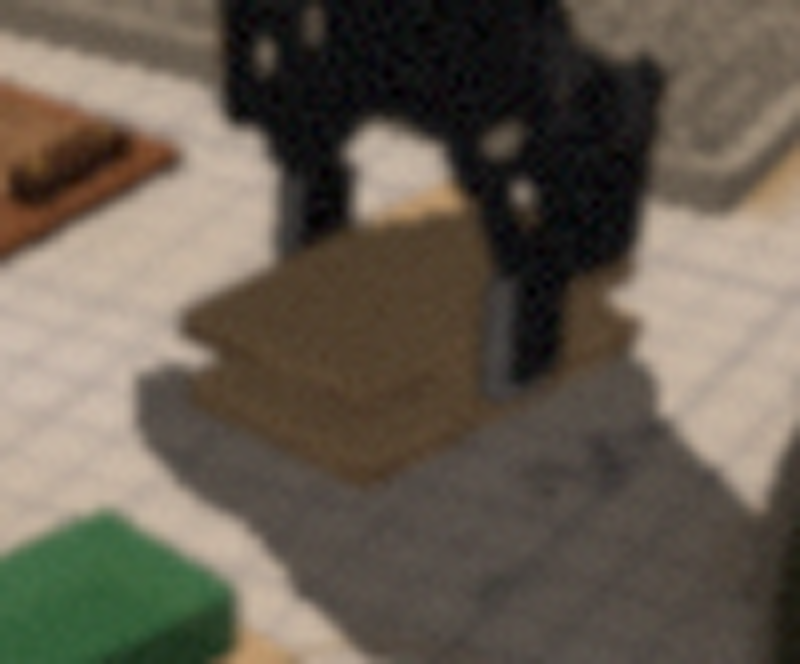

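The near fingertip has touched the spacer on the pile (14 N). The tips reach about 7 mm below the held plate, which is as wide as the pile. I'll lift slightly, centre, and release from those few millimetres.

>>> play_rows(
  steps=[
    [6, -0.2, 0, 0.2, -0.4],
    [6, 0, 0, 0, 0],
  ],
)

```text
t: 10.78
ee_pos: [0.4528, -0.129, 0.007]
tool_rot: [0.215, 1.529, -0.167]
force: [0.3, 0.1, -0.7]
gripper_width: 0.762
```

```bash
python3 -c "
from h import *
go(.4525,-.1288,-14)
p,d=snapshot('scene'); crop(p,300,240,100,83,8,'pics/s15.png')
for c in [(250,310),(330,350),(400,260),(420,350),(300,300)]:
    u=(np.array(c)+.5)/8-.5+[300,240]; i=np.round(u).astype(int)
    o,r=rays('scene',i); print((o+r[0]*d[i[1],i[0]]).round(4))
"
```

```text
t 10.78 pos cm [ 45.28 -12.9    0.7 ] jaw -14.05 tilt [0.0367 0.026 ] w cm 6.5 F [ 0.3  0.1 -0.7] q6 -0.35
delta cm [-0.03  0.02] turn 0.05
[ 0.4778 -0.0842  0.0358]
[ 0.4495 -0.0765  0.0358]
[ 0.4571 -0.1286  0.0349]
[ 0.4319 -0.0913  0.0336]
[ 0.4708 -0.0971  0.034 ]
```

View pics/s15.png

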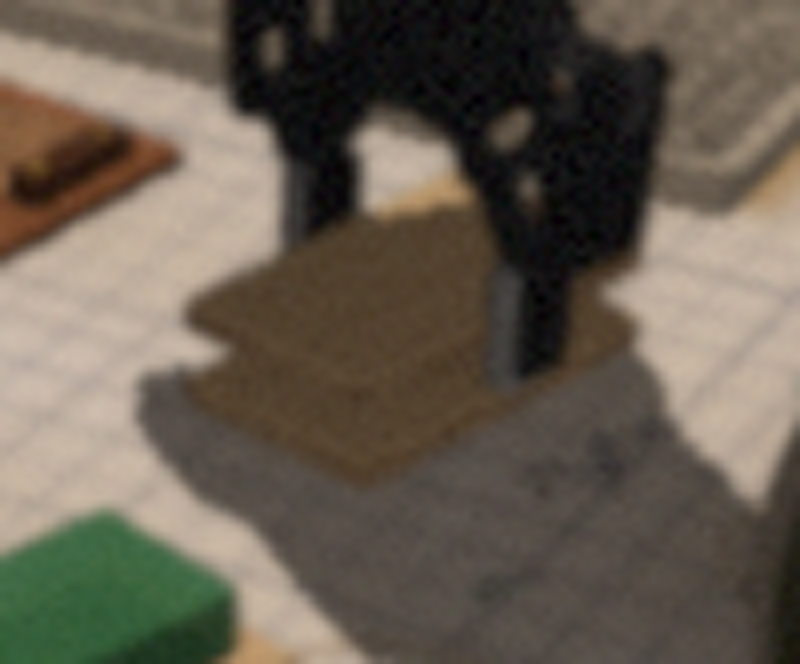

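>>> play_rows(
  steps=[
    [6, 0, 0, -0.3, 0],
    [6, 0, 0, 0, 0],
  ],
)

```text
t: 11.0
ee_pos: [0.4533, -0.1293, 0.0034]
tool_rot: [0.214, 1.528, -0.168]
force: [0.3, 0.0, -0.6]
gripper_width: 0.762
```

>>> play_rows(
  steps=[
    [6, 0, 0, -0.2, 0],
    [6, 0, 0, 0, 0],
  ],
)

```text
t: 11.17
ee_pos: [0.4536, -0.1295, 0.0011]
tool_rot: [0.214, 1.528, -0.168]
force: [-1.1, -0.3, -0.3]
gripper_width: 0.761
```

>>> play_rows(
  steps=[
    [6, -0.1, 0, -0.2, 0],
    [6, 0, 0, 0, 0],
  ],
)

```text
t: 11.33
ee_pos: [0.4536, -0.13, -0.0005]
tool_rot: [0.213, 1.525, -0.168]
force: [-0.3, -0.2, -1.5]
gripper_width: 0.765
```

>>> play_rows(
  steps=[
    [6, 0, 0, -0.2, 0],
    [6, 0, 0, 0, 0],
  ],
)

```text
t: 11.5
ee_pos: [0.4538, -0.1301, -0.0021]
tool_rot: [0.213, 1.525, -0.168]
force: [-0.6, -0.8, -1.5]
gripper_width: 0.76
```

>>> play_rows(
  steps=[
    [6, 0, 0, -0.2, 0],
    [6, 0, 0, 0, 0],
  ],
)

```text
t: 11.67
ee_pos: [0.4539, -0.1302, -0.0036]
tool_rot: [0.213, 1.524, -0.168]
force: [-0.4, -0.7, -0.2]
gripper_width: 0.755
```

>>> play_rows(
  steps=[
    [6, 0, 0, -0.2, 0],
    [6, 0, 0, 0, 0],
  ],
)

```text
t: 11.83
ee_pos: [0.454, -0.1303, -0.0048]
tool_rot: [0.212, 1.524, -0.168]
force: [-0.3, -0.2, -0.5]
gripper_width: 0.762
```

>>> play_rows(
  steps=[
    [6.8, 0, 0, 0, 0],
    [7.5, 0, 0, 0, 0],
    [8.5, 0, 0, 0, 0],
    [8.5, 0, 0, 1, 0],
    [8.5, 0, 0, 3, 0],
  ],
)

```text
t: 12.25
ee_pos: [0.4513, -0.1289, 0.0318]
tool_rot: [0.216, 1.533, -0.165]
force: [0.2, 0.7, -0.1]
gripper_width: 0.996
```

>>> play_rows(
  steps=[
    [8.5, 0, 0.5, 3, 0],
    [8.5, 0, 3.8, 1, -0.6],
    [8.5, 0, 3.8, 0, -0.6],
    [8.5, 0, 3.8, 0, -0.6],
    [8.5, 0, 3.8, 0, -0.6],
  ],
)

```text
t: 12.67
ee_pos: [0.4542, 0.0263, 0.0819]
tool_rot: [0.254, 1.515, -0.211]
force: [0.7, -0.2, -0.2]
gripper_width: 1.0
```

```bash
python3 -c "
from h import *
go(.45,.0572,-15)
p,d=snapshot('top'); crop(p,180,130,190,180,4,'pics/t16.png')
crop(p,270,240,100,80,8,'pics/t16b.png')
p,d=snapshot('scene'); crop(p,220,220,180,135,4,'pics/s16.png')"
```

```text
t 12.67 pos cm [45.42  2.63  8.19] jaw -17.13 tilt [0.0464 0.0208] w cm 8.54 F [ 0.7 -0.2 -0.2] q6 0.05
delta cm [-0.42  3.09] turn 2.13
```

View pics/t16.png

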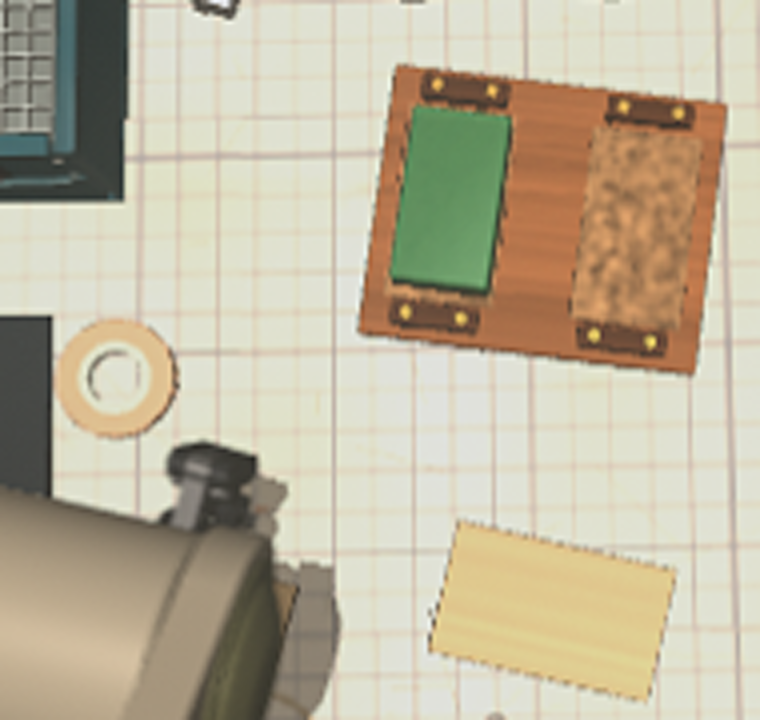

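View pics/s16.png

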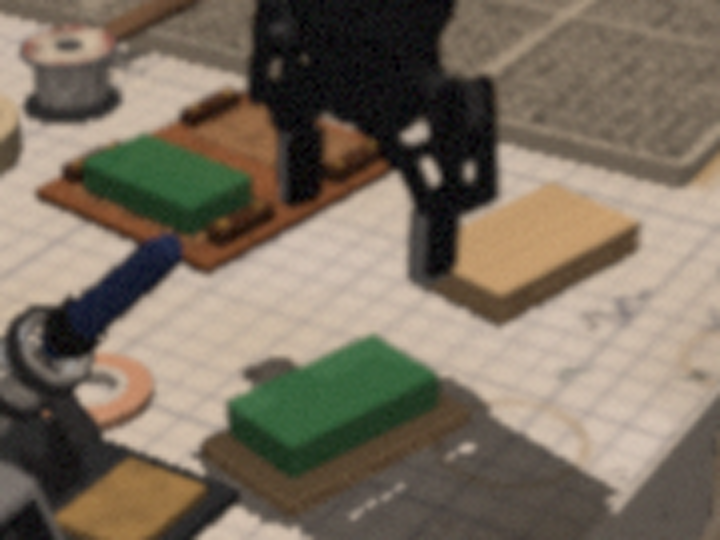

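Both plates are aligned on the pile. The first slab is in its bay. I'll measure slab_low and spacer_low from the scene view.

```bash
python3 -c "
from h import *
p,d=snapshot('scene'); crop(p,265,295,80,60,10,'pics/s17.png')"
```

```text
(no output)
```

View pics/s17.png

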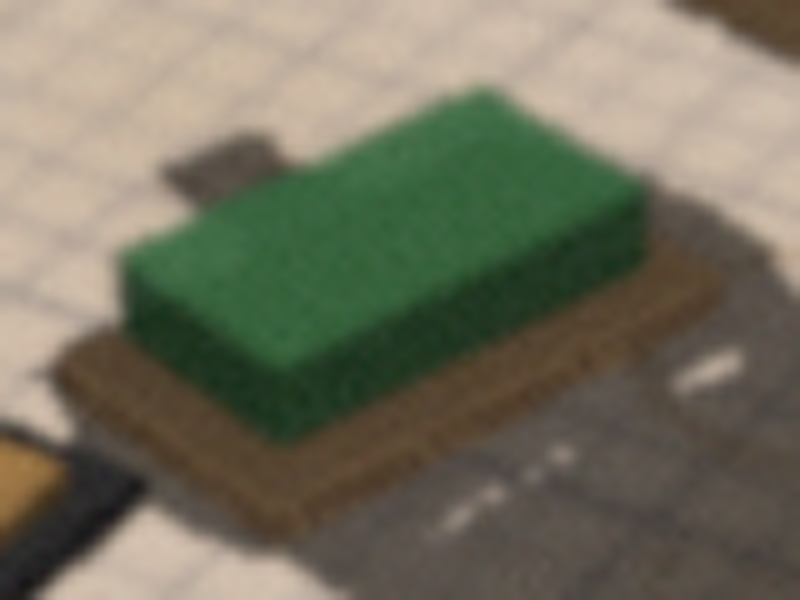

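```bash
python3 -c "
from h import *
def q(pts,k,o,z):
    w=px2w('scene',(np.array(pts)+.5)/k-.5+o,z);m,e,a=rect(w);print(m.round(4),np.round(e,4),np.round(a,1))
q([(120,262),(490,85),(648,185),(280,368)],10,[265,295],.03)
q([(55,370),(280,515),(722,280)],10,[265,295],.01)
w=px2w('scene',(np.array([(55,370),(280,515),(722,280)])+.5)/10-.5+[265,295],.01); print(w.round(4),(w[0]+w[2])/2)
# consistency check of scene vs top: pile top corners
"
```

```text
[0.452  0.0595] [0.09   0.0468 0.088  0.046 ] [-106.4  161.6   73.1  -16. ]Traceback (most recent call last):
  File "<string>", line 6, in <module>
    q([(55,370),(280,515),(722,280)],10,[265,295],.01)
    ~^^^^^^^^^^^^^^^^^^^^^^^^^^^^^^^^^^^^^^^^^^^^^^^^^
  File "<string>", line 4, in q
    w=px2w('scene',(np.array(pts)+.5)/k-.5+o,z);m,e,a=rect(w);print(m.round(4),np.round(e,4),np.round(a,1))
                                                      ~~~~^^^
  File "h.py", line 20, in rect
    e=[(c[(i+1)%4]-c[i]) for i in range(4)]
        ~^^^^^^^^^
IndexError: index 3 is out of bounds for axis 0 with size 3
```

>>> play_rows(
  steps=[
    [8.5, 0, 2.5, -0.5, 0.2],
    [8.5, -0.1, 0.5, -1.2, 0.2],
    [8.5, 0, 0, -1.5, 0],
    [8.5, 0, 0, 0, 0],
  ],
)

```text
t: 13.15
ee_pos: [0.4545, 0.0554, 0.0506]
tool_rot: [0.245, 1.513, -0.202]
force: [0.1, 0.2, -0.9]
gripper_width: 0.998
```

```bash
python3 -c "
from h import *
go(.452,.0585,-16.7)"
```

```text
t 13.15 pos cm [45.45  5.54  5.06] jaw -16.46 tilt [0.049  0.0201] w cm 8.52 F [ 0.1  0.2 -0.9] q6 0.11
delta cm [-0.25  0.31] turn -0.24
```

>>> play_rows(
  steps=[
    [8.5, -0.2, 0.3, -1, 0],
    [8.5, -0.1, 0, -1.2, 0],
    [8.5, 0, 0, -1, 0],
    [8.5, 0, 0, 0, 0],
  ],
)

```text
t: 13.48
ee_pos: [0.4532, 0.0544, 0.0201]
tool_rot: [0.248, 1.511, -0.207]
force: [-0.3, -0.7, 0.3]
gripper_width: 0.996
```

```bash
python3 -c "
from h import *
go(.452,.0585,-16.7)
p,d=snapshot('scene'); crop(p,240,260,120,100,6,'pics/s18.png')"
```

```text
t 13.48 pos cm [45.32  5.44  2.01] jaw -16.73 tilt [0.0512 0.019 ] w cm 8.51 F [-0.3 -0.7  0.3] q6 0.11
delta cm [-0.12  0.41] turn 0.03
```

View pics/s18.png

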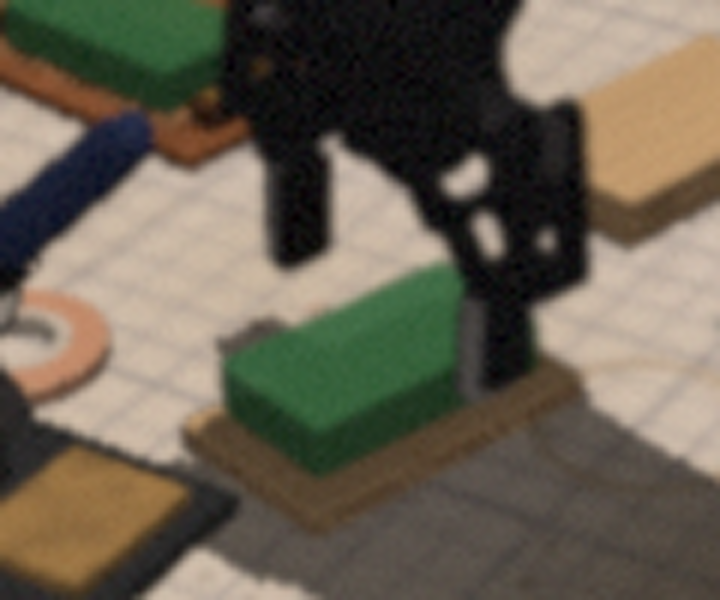

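>>> play_rows(
  steps=[
    [8.5, -0.1, 0.4, -0.3, 0],
    [8.5, 0, 0, -0.2, 0],
    [6.5, 0, 0, 0, 0],
    [5.5, 0, 0, 0, 0],
    [4.4, 0, 0, 0, 0],
  ],
)

```text
t: 13.95
ee_pos: [0.4544, 0.0571, 0.0185]
tool_rot: [0.249, 1.505, -0.208]
force: [-7.5, 2.7, 5.9]
gripper_width: 0.602
```

>>> play_rows(
  steps=[
    [4.4, 0, 0, 0, 0],
    [4.4, 0, 0, 0, 0],
  ],
)

```text
t: 14.12
ee_pos: [0.4546, 0.0571, 0.0191]
tool_rot: [0.249, 1.505, -0.208]
force: [0.1, 0.4, -2.5]
gripper_width: 0.571
```

```bash
python3 -c "
from h import *
go(.452,.0585,-16.7)
p,d=snapshot('scene'); crop(p,240,260,120,100,6,'pics/s19.png')"
```

```text
t 14.12 pos cm [45.46  5.71  1.91] jaw -16.84 tilt [0.0568 0.0178] w cm 4.88 F [ 0.1  0.4 -2.5] q6 0.11
delta cm [-0.26  0.14] turn 0.14
```

View pics/s19.png

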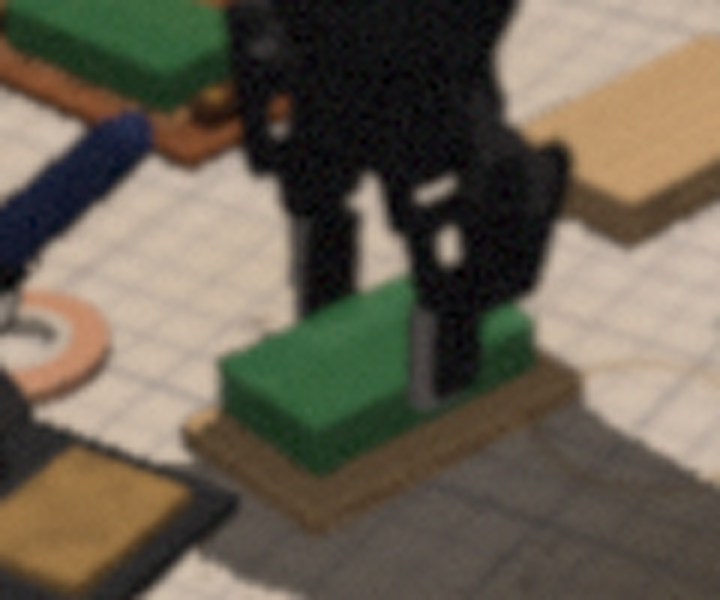

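>>> play_rows(
  steps=[
    [4.4, 0, 0, 0.5, 0],
    [4.4, 0, 0, 1.5, 0],
    [4.4, 0, 0, 2.5, 0],
    [4.4, 0.5, -0.7, 2.5, -2],
    [4.4, 1.2, -1.5, 1.5, -5],
  ],
)

```text
t: 14.58
ee_pos: [0.4662, 0.0369, 0.1041]
tool_rot: [0.342, 1.505, -0.304]
force: [1.6, 0.0, -2.6]
gripper_width: 0.57
```

```bash
python3 -c "
from h import *
go(.6449,-.1744,-98.2)
p,d=snapshot('scene'); crop(p,230,200,160,133,5,'pics/s20.png')"
```

```text
t 14.58 pos cm [46.62  3.69 10.41] jaw -23.77 tilt [0.0454 0.0147] w cm 4.87 F [ 1.6  0.  -2.6] q6 0.21
delta cm [ 17.87 -21.13] turn -74.43
```

View pics/s20.png

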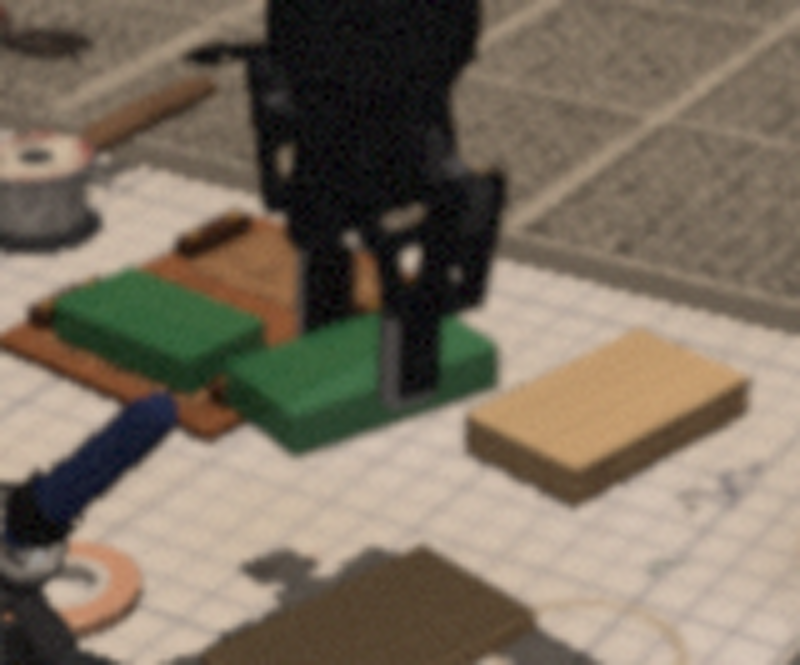

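>>> play_rows(
  steps=[
    [4.4, 1.6, -1.9, 0, -6.7],
    [4.4, 1.6, -1.9, 0, -6.7],
    [4.4, 1.6, -1.9, 0, -6.7],
    [4.4, 1.6, -1.9, 0, -6.7],
    [4.4, 1.6, -1.9, 0, -6.7],
  ],
)

```text
t: 15.05
ee_pos: [0.5512, -0.0629, 0.109]
tool_rot: [0.8, 1.363, -0.788]
force: [0.0, -0.1, -2.4]
gripper_width: 0.568
```

>>> play_rows(
  steps=[
    [4.4, 1.6, -1.9, 0, -6.7],
    [4.4, 1.6, -1.9, 0, -6.7],
    [4.4, 1.6, -1.9, 0, -6.7],
    [4.4, 1.6, -1.9, 0, -6.7],
    [4.4, 1.6, -1.9, 0, -6.7],
  ],
)

```text
t: 15.47
ee_pos: [0.633, -0.1622, 0.1075]
tool_rot: [1.242, 1.123, -1.26]
force: [0.3, -0.2, -2.8]
gripper_width: 0.571
```

>>> play_rows(
  steps=[
    [4.4, 0, 0, -1, 0],
    [4.4, 0, 0, 0, 0],
  ],
)

```text
t: 15.63
ee_pos: [0.6344, -0.1659, 0.0958]
tool_rot: [1.248, 1.119, -1.266]
force: [-0.7, 1.1, -3.3]
gripper_width: 0.57
```

```bash
python3 -c "
from h import *
go(.6449,-.1744,-98.2)"
```

```text
t 15.63 pos cm [ 63.44 -16.59   9.58] jaw -94.57 tilt [ 0.0258 -0.0438] w cm 4.87 F [-0.7  1.1 -3.3] q6 1.24
delta cm [ 1.05 -0.85] turn -3.63
```

>>> play_rows(
  steps=[
    [4.4, 0.5, -0.4, -1.5, -1.8],
    [4.4, 0.4, -0.3, -1.7, -1.8],
    [4.4, 0, 0, -1.5, 0],
    [4.4, 0, 0, -0.8, 0],
    [4.4, 0, 0, 0, 0],
  ],
)

```text
t: 16.05
ee_pos: [0.6417, -0.1706, 0.0389]
tool_rot: [1.289, 1.093, -1.312]
force: [-0.0, 0.2, -2.9]
gripper_width: 0.572
```

```bash
python3 -c "
from h import *
go(.6449,-.1744,-98.2)
p,d=snapshot('scene'); crop(p,220,220,110,85,7,'pics/s21.png')
for c in [(470,220),(500,240),(550,240)]:
    u=(np.array(c)+.5)/7-.5+[220,220]; i=np.round(u).astype(int)
    o,r=rays('scene',i); print((o+r[0]*d[i[1],i[0]]).round(4))
"
```

```text
t 16.05 pos cm [ 64.17 -17.06   3.89] jaw -97.91 tilt [ 0.0203 -0.0436] w cm 4.88 F [-0.   0.2 -2.9] q6 1.3
delta cm [ 0.32 -0.38] turn -0.29
[ 0.6333 -0.1462  0.0337]
[ 0.6459 -0.179   0.0086]
[ 0.5995 -0.1418  0.0363]
```

View pics/s21.png

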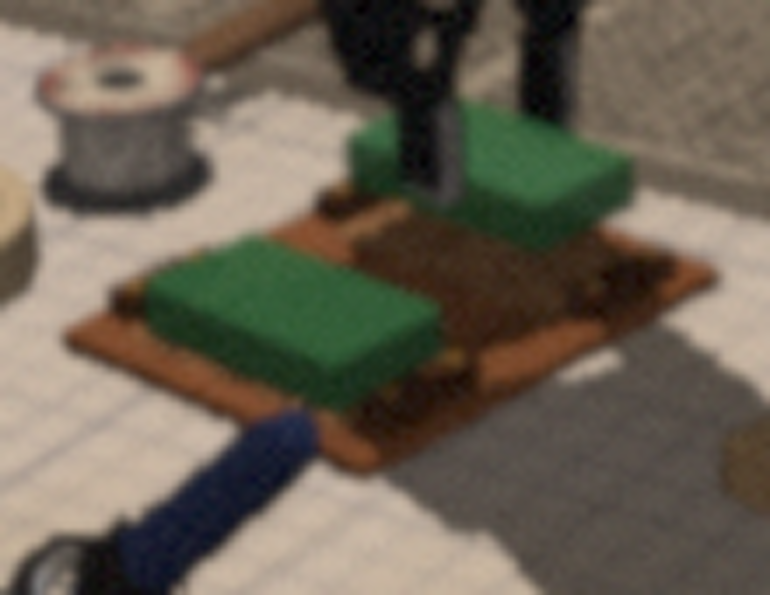

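```bash
python3 -c "
from h import *
p,d=snapshot('scene')
zs=[]
for c in [(540,180),(500,150),(570,160),(480,130)]:
    u=(np.array(c)+.5)/7-.5+[220,220]; i=np.round(u).astype(int)
    o,r=rays('scene',i); w=(o+r[0]*d[i[1],i[0]]); print(w.round(4)); zs.append(w[2])
z=np.median(zs)
w=px2w('scene',(np.array([(540,212),(637,163),(460,98),(348,148)])+.5)/7-.5+[220,220],z);print(rect(w))
w=px2w('scene',(np.array([(330,368),(442,308),(258,235),(143,290)])+.5)/7-.5+[220,220],.028);print(rect(w))
"
```

```text
[ 0.609  -0.1527  0.0522]
[ 0.6368 -0.1685  0.0494]
[ 0.6108 -0.1719  0.0516]
[ 0.6498 -0.175   0.0516]
(array([ 0.63355159, -0.16115552]), [np.float64(0.047338785959144446), np.float64(0.08213273354493454), np.float64(0.053015859573360594), np.float64(0.08330272945070358)], [np.float64(-98.42540998926775), np.float64(-9.41236011024841), np.float64(80.41421934920282), np.float64(174.50004528700813)])
(array([ 0.65690476, -0.07893747]), [np.float64(0.05088437425698521), np.float64(0.08443498301128348), np.float64(0.05126107187397949), np.float64(0.08518033884400879)], [np.float64(-97.37032207630781), np.float64(-8.013546800960784), np.float64(81.79277998319161), np.float64(172.24179609886744)])
```

```bash
python3 -c "
from h import *
p,d=snapshot('scene'); crop(p,260,225,70,55,11,'pics/s22.png')
"
```

```text
(no output)
```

View pics/s22.png

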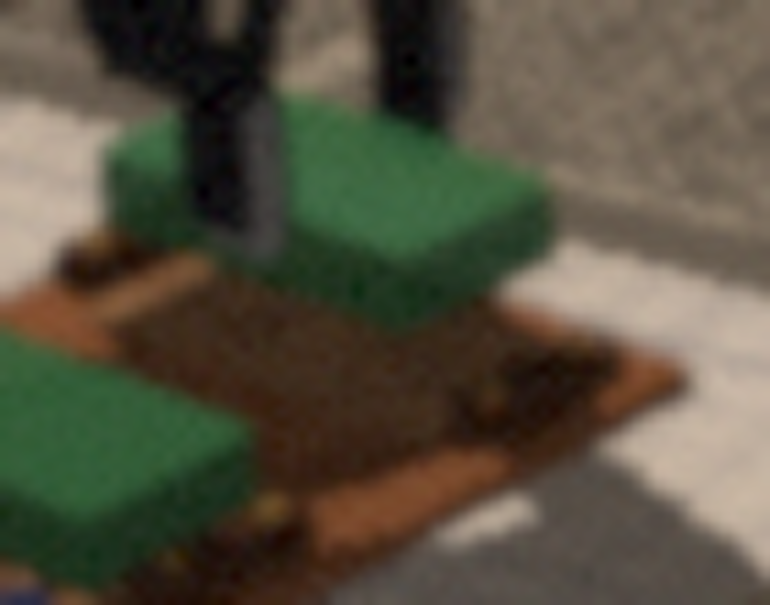

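```bash
cat >> h.py <<'E'
def box(c,ang,zb,L=.09,W=.05,H=.02):
    a=np.radians(ang);e=np.array([np.cos(a),np.sin(a)]);f=np.array([-e[1],e[0]])
    return np.array([[*(np.array(c)+sx*L/2*e+sy*W/2*f),z] for z in(zb,zb+H) for sx,sy in((-1,-1),(-1,1),(1,1),(1,-1))])
E
python3 -c "
from h import *
for c,zb in (((.6417,-.1706),.0298),((.6417,-.1706),.0316),((.638,-.168),.0298)):
    print(c,zb,((w2px('scene',box(c,-7.9,zb))-[260,225]+.5)*11-.5).round(0).astype(int).tolist())
print('board/stops check',((w2px('scene',box((.6517,-.1274),-8.2,0,.142,.172,.008)[4:])-[260,225]+.5)*11-.5).round(0).astype(int).tolist())
"
```

```text
(0.6417, -0.1706) 0.0298 [[571, 272], [414, 355], [105, 239], [264, 163], [569, 187], [411, 268], [100, 155], [260, 81]]
(0.6417, -0.1706) 0.0316 [[570, 264], [414, 347], [105, 231], [263, 155], [568, 179], [410, 260], [100, 147], [259, 73]]
(0.638, -0.168) 0.0298 [[579, 280], [422, 364], [112, 247], [270, 170], [577, 195], [419, 277], [107, 163], [267, 88]]
board/stops check [[702, 365], [137, 678], [-346, 464], [226, 191]]
```

>>> play_rows(
  steps=[
    [4.4, 0.3, -0.3, -0.6, -0.3],
    [4.4, 0.1, -0.1, -0.6, 0],
    [4.4, 0, 0, 0, 0],
  ],
)

```text
t: 16.45
ee_pos: [0.6485, -0.1759, 0.0316]
tool_rot: [1.294, 1.081, -1.311]
force: [-0.3, 0.2, -2.9]
gripper_width: 0.566
```

```bash
python3 -c "
from h import *
go(.6449,-.1744,-98.2)
p,d=snapshot('scene'); crop(p,260,225,70,55,11,'pics/s23.png')
"
```

```text
t 16.45 pos cm [ 64.85 -17.59   3.16] jaw -98.23 tilt [ 0.0283 -0.0475] w cm 4.83 F [-0.3  0.2 -2.9] q6 1.3
delta cm [-0.36  0.15] turn 0.03
```

View pics/s23.png

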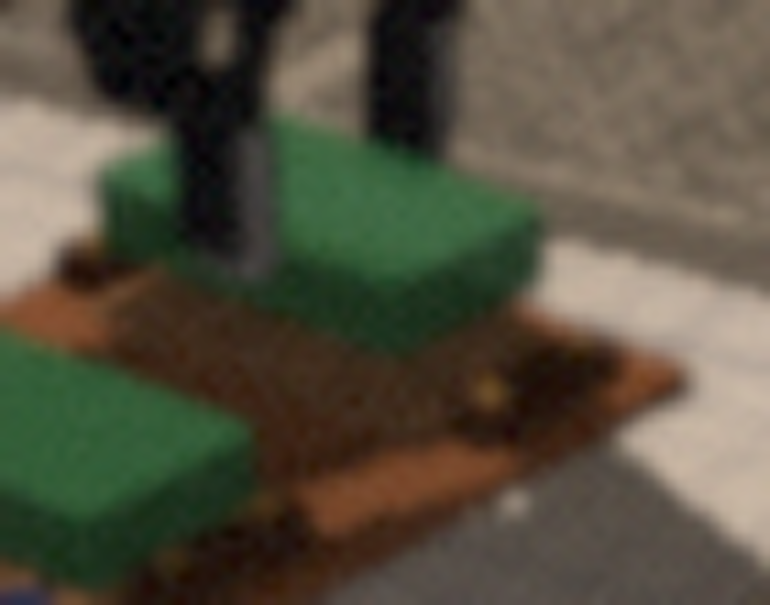

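>>> play_rows(
  steps=[
    [4.4, -0.4, 0.2, -0.3, 0],
    [4.4, -0.1, 0, -0.4, 0],
    [4.4, 0, 0, 0, 0],
  ],
)

```text
t: 16.75
ee_pos: [0.6434, -0.1738, 0.0249]
tool_rot: [1.294, 1.08, -1.31]
force: [-0.4, -0.1, -3.6]
gripper_width: 0.57
```

```bash
python3 -c "
from h import *
go(.6449,-.1744,-98.2)
p,d=snapshot('scene'); crop(p,260,225,70,55,11,'pics/s24.png')
"
```

```text
t 16.75 pos cm [ 64.34 -17.38   2.49] jaw -98.23 tilt [ 0.0295 -0.0481] w cm 4.86 F [-0.4 -0.1 -3.6] q6 1.31
delta cm [ 0.15 -0.06] turn 0.03
```

View pics/s24.png

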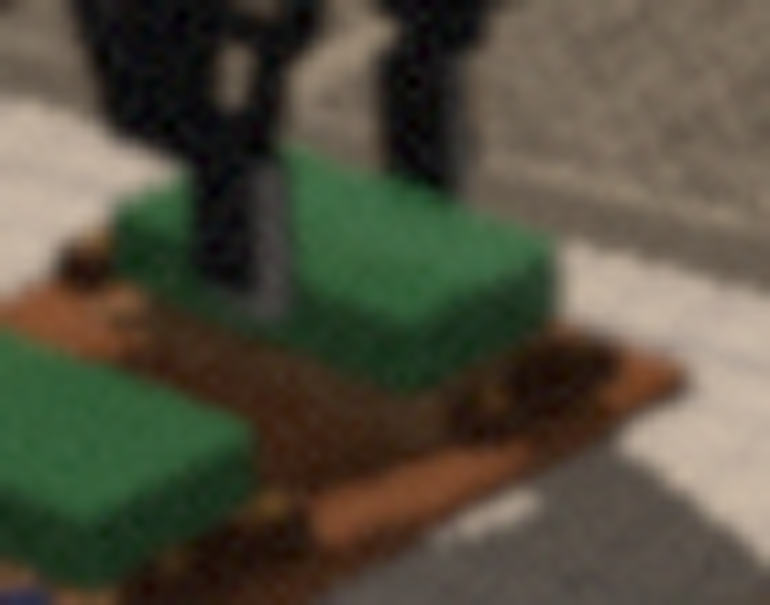

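>>> play_rows(
  steps=[
    [4.4, 0.1, 0, -0.4, 0],
    [4.4, 0, 0, -0.1, 0],
    [4.4, 0, 0, 0, 0],
  ],
)

```text
t: 17.05
ee_pos: [0.6448, -0.1739, 0.0201]
tool_rot: [1.294, 1.079, -1.309]
force: [-0.5, 0.5, -2.6]
gripper_width: 0.569
```

>>> play_rows(
  steps=[
    [4.4, 0, 0, -0.2, 0],
    [4.4, 0, 0, 0, 0],
  ],
)

```text
t: 17.22
ee_pos: [0.6448, -0.1738, 0.0178]
tool_rot: [1.294, 1.079, -1.309]
force: [0.5, -0.3, -3.1]
gripper_width: 0.567
```

>>> play_rows(
  steps=[
    [4.4, 0, 0, -0.2, 0],
    [4.4, 0, 0, 0, 0],
  ],
)

```text
t: 17.38
ee_pos: [0.6455, -0.174, 0.0175]
tool_rot: [1.294, 1.078, -1.308]
force: [0.1, 0.2, -3.4]
gripper_width: 0.571
```

>>> play_rows(
  steps=[
    [4.4, 0, 0, -0.2, 0],
    [4.4, 0, 0, 0, 0],
  ],
)

```text
t: 17.55
ee_pos: [0.646, -0.1742, 0.0175]
tool_rot: [1.294, 1.076, -1.307]
force: [-0.0, 0.9, -2.7]
gripper_width: 0.568
```

```bash
python3 -c "
from h import *
go(.6449,-.1744,-98.2)
p,d=snapshot('scene'); crop(p,260,225,70,55,11,'pics/s25.png')
"
```

```text
t 17.55 pos cm [ 64.6  -17.42   1.75] jaw -98.2 tilt [ 0.0335 -0.0504] w cm 4.85 F [-0.   0.9 -2.7] q6 1.31
delta cm [-0.11 -0.02] turn -0.0
```

View pics/s25.png

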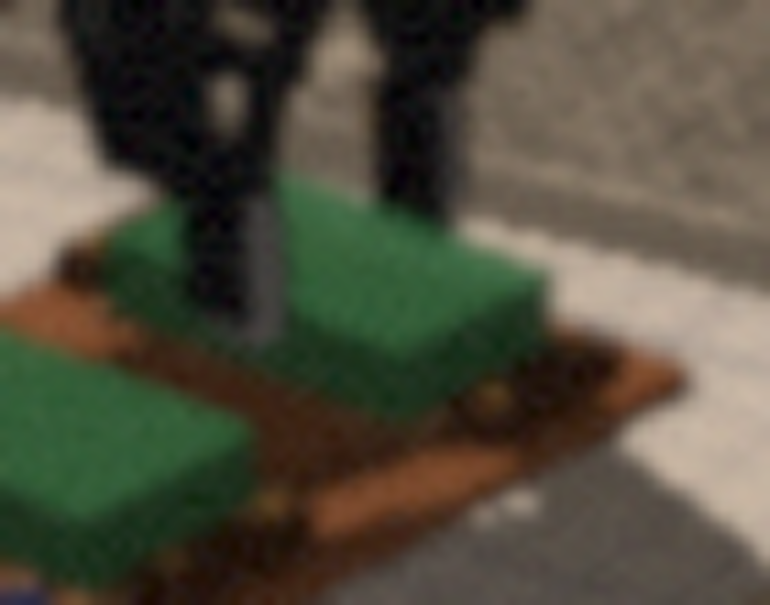

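>>> play_rows(
  steps=[
    [4.4, -0.2, 0, -0.4, 0],
    [4.4, 0, 0, 0, 0],
  ],
)

```text
t: 17.77
ee_pos: [0.6469, -0.1743, 0.0181]
tool_rot: [1.296, 1.069, -1.301]
force: [0.9, -0.7, -3.4]
gripper_width: 0.571
```

```bash
python3 -c "
from h import *
s,m=st(); print(s['joint_positions'].round(3),s['dq'].round(3),s['tau'].round(1),m[:2,0])
p,d=snapshot('top'); cv2.imwrite('pics/t26.png',p)
p,d=snapshot('scene'); cv2.imwrite('pics/s26.png',p)
"
```

```text
t 17.77 pos cm [ 64.69 -17.43   1.81] jaw -98.2 tilt [ 0.0417 -0.0526] w cm 4.87 F [ 0.9 -0.7 -3.4] q6 1.31
[-0.426  0.814  1.272 -0.037  0.996  1.306] [ 0.005 -0.016 -0.026  0.009  0.01  -0.001] [  0.2 -61.7 -24.2  -0.   -0.2  -0. ] [ 0.04168439 -0.05262964]
```

View pics/t26.png

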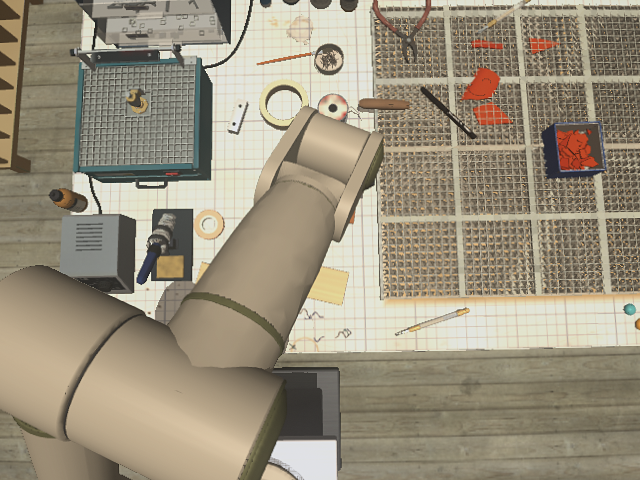

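View pics/s26.png

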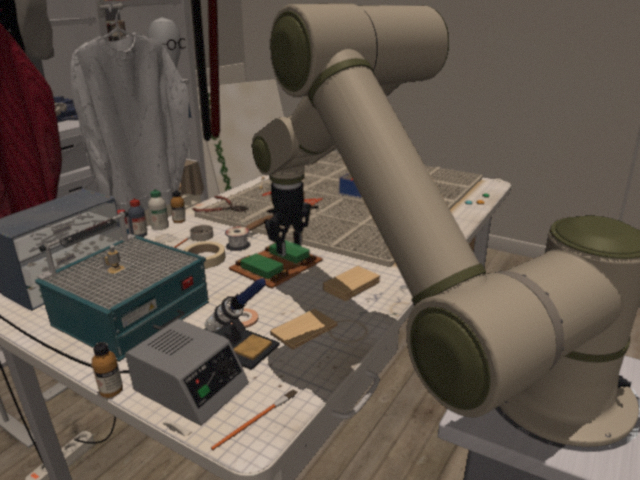

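```bash
python3 -c "
from h import *
p,d=snapshot('scene'); crop(p,230,225,100,75,8,'pics/s27.png')
def W(i):
    o,r=rays('scene',i); return o+r[0]*d[i[1],i[0]]
for nm,c in (('R',(.635,-.178)),('R',(.625,-.175)),('R',(.62,-.18)),('R',(.625,-.165)),('L',(.66,-.08)),('L',(.64,-.078)),('L',(.67,-.09)),('L',(.63,-.08))):
    i=w2px('scene',[*c,.028])[0].round().astype(int); v=[W(i+[a,b])[2] for a in(-1,0,1) for b in (-1,0,1)]
    print(nm,i,W(i).round(4),np.median(v).round(4))
"
```

```text
R [294 248] [ 0.6333 -0.1747  0.0295] 0.0285
R [297 249] [ 0.6261 -0.1766  0.0278] 0.0279
R [300 249] [ 0.6175 -0.1767  0.0299] 0.0287
R [295 251] [ 0.622  -0.1623  0.0296] 0.0283
L [260 262] [ 0.6603 -0.0785  0.028 ] 0.028
L [267 264] [ 0.6407 -0.0787  0.0281] 0.0281
L [260 259] [ 0.6728 -0.0944  0.0254] 0.0283
L [271 265] [ 0.6302 -0.0796  0.0279] 0.0286
```

View pics/s27.png

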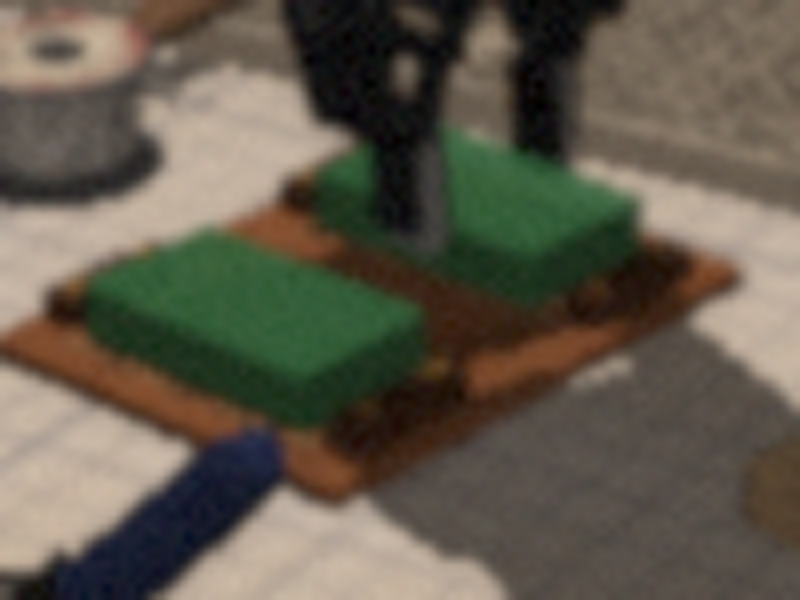

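Both slabs read the same top height (0.028 m), so the second one is down on its pad. The stall was contact. Releasing.

>>> play_rows(
  steps=[
    [5.2, 0, 0, 0, 0],
    [6, 0, 0, 0, 0],
    [6.8, 0, 0, 0, 0],
    [7, 0, 0, 1.2, 0],
    [7.2, 0, 0, 3, 0],
  ],
)

```text
t: 18.33
ee_pos: [0.6429, -0.1734, 0.0529]
tool_rot: [1.294, 1.082, -1.31]
force: [0.8, 0.1, 0.2]
gripper_width: 0.841
```

>>> play_rows(
  steps=[
    [7.2, -0.5, 0.5, 3, 4],
    [7.5, -1.6, 1.8, 2, 7],
    [8, -1.6, 1.8, 1, 7],
    [8.5, -1.6, 1.8, 0, 7],
    [8.5, -1.6, 1.8, 0, 7],
  ],
)

```text
t: 18.75
ee_pos: [0.5751, -0.0983, 0.1246]
tool_rot: [0.888, 1.313, -0.871]
force: [0.1, -0.3, 0.4]
gripper_width: 0.995
```

```bash
python3 -c "
from h import *
go(.4528,.0572,-14)
p,d=snapshot('top'); crop(p,180,130,190,180,4,'pics/t28.png')
p,d=snapshot('scene'); crop(p,220,220,180,135,4,'pics/s28.png')"
```

```text
t 18.75 pos cm [57.51 -9.83 12.46] jaw -65.56 tilt [ 0.0625 -0.0278] w cm 8.5 F [ 0.1 -0.3  0.4] q6 0.78
delta cm [-12.23  15.55] turn 51.56
```

View pics/t28.png

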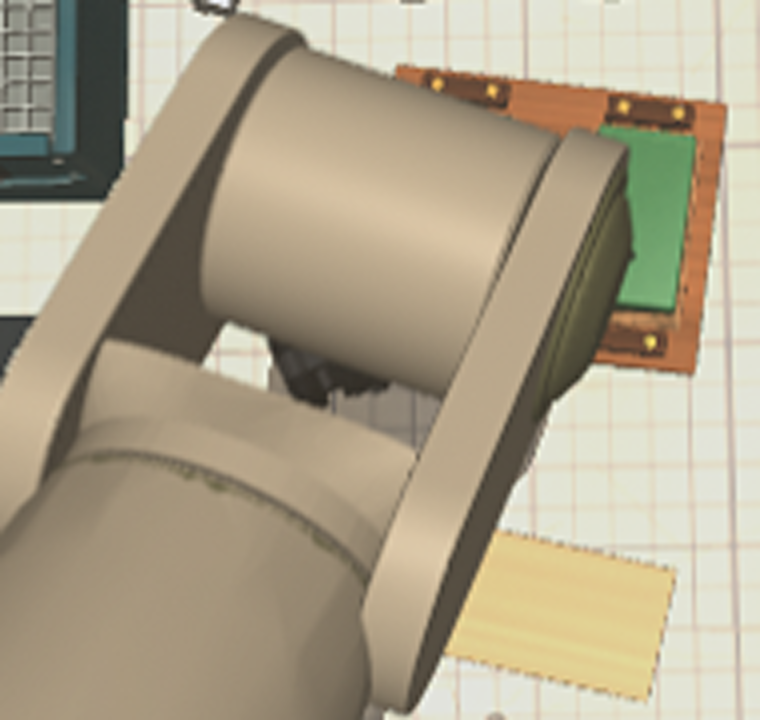

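View pics/s28.png

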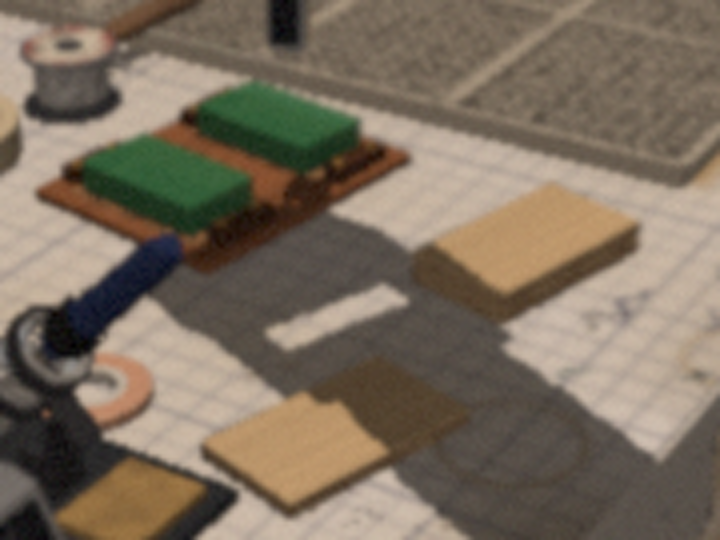

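```bash
python3 -c "
from h import *
p,d=snapshot('scene'); crop(p,265,300,80,55,10,'pics/s29.png');crop(p,318,258,70,50,11,'pics/s29b.png')"
```

```text
(no output)
```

View pics/s29.png

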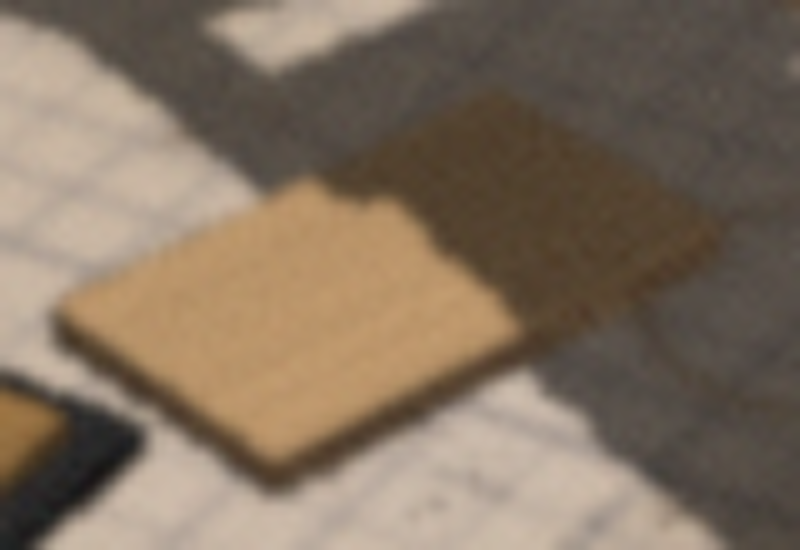

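View pics/s29b.png

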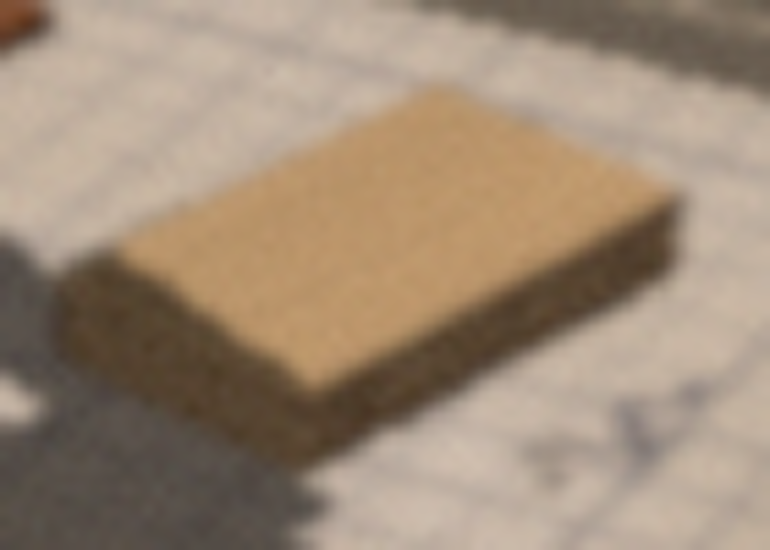

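```bash
python3 -c "
from h import *
w=px2w('scene',(np.array([(56,312),(268,470),(727,227),(495,86)])+.5)/10-.5+[265,300],.01);print(w.round(4));print(rect(w))
w=px2w('scene',(np.array([(300,400),(688,193),(447,82)])+.5)/11-.5+[318,258],.02);print(w.round(4),(w[0]+w[2])/2)
w=px2w('scene',(np.array([(300,470),(676,265)])+.5)/11-.5+[318,258],.00);print(w.round(4))
print(((w2px('scene',box((.4528,-.1289),76,.0,.11,.066,.02))-[318,258]+.5)*11-.5).round(0).astype(int).tolist())
"
```

```text
[[ 0.4961  0.1049  0.01  ]
 [ 0.435   0.1246  0.01  ]
 [ 0.4038  0.0175  0.01  ]
 [ 0.4679 -0.002   0.01  ]]
(array([0.45069929, 0.06126183]), [np.float64(0.0641526072799734), np.float64(0.11154486072174173), np.float64(0.06707575434817263), np.float64(0.11053277595720004)], [np.float64(162.18125357221902), np.float64(-106.27377134796444), np.float64(-16.85325595700931), np.float64(75.25196236192916)])
[[ 0.4343 -0.0658  0.02  ]
 [ 0.4073 -0.1734  0.02  ]
 [ 0.4703 -0.1911  0.02  ]] [ 0.45231668 -0.12842963  0.02      ]
[[ 0.4381 -0.0729  0.    ]
 [ 0.4116 -0.1786  0.    ]]
[[438, 168], [685, 279], [305, 489], [57, 362], [440, 82], [689, 191], [306, 396], [55, 272]]
```

>>> play_rows(
  steps=[
    [8.5, -1.4, 1.7, -0.5, 6],
    [8.5, -1.4, 1.7, -0.5, 6],
    [8.5, -1.4, 1.7, -0.5, 6],
    [8.5, -1.4, 1.7, -0.5, 6],
    [8.5, -1.4, 1.7, -0.5, 6],
  ],
)

```text
t: 19.32
ee_pos: [0.5083, -0.0164, 0.1014]
tool_rot: [0.503, 1.445, -0.458]
force: [0.9, 0.4, 0.1]
gripper_width: 0.995
```

>>> play_rows(
  steps=[
    [8.5, -1.4, 1.7, -0.5, 6],
    [8.5, -1.4, 1.7, -0.5, 6],
    [8.5, -1.4, 1.7, -0.5, 4],
    [8.5, 0, 0, 0, 0],
    [8.5, 0, 0, 0, 0],
  ],
)

```text
t: 19.73
ee_pos: [0.4656, 0.036, 0.0863]
tool_rot: [0.287, 1.49, -0.227]
force: [-0.1, 0.4, -0.1]
gripper_width: 0.998
```

```bash
python3 -c "
from h import *
go(.4507,.061,-16)"
```

```text
t 19.73 pos cm [46.56  3.6   8.63] jaw -19.02 tilt [0.0707 0.0274] w cm 8.52 F [-0.1  0.4 -0.1] q6 0.1
delta cm [-1.49  2.5 ] turn 3.02
```

>>> play_rows(
  steps=[
    [8.5, -0.9, 1.4, -1, 1.5],
    [8.5, -0.6, 1, -1.5, 1.5],
    [8.5, 0, 0, -1.5, 0],
    [8.5, 0, 0, -1, 0],
    [8.5, 0, 0, 0, 0],
  ],
)

```text
t: 20.15
ee_pos: [0.4569, 0.0568, 0.0371]
tool_rot: [0.256, 1.486, -0.195]
force: [-0.1, -0.4, -0.3]
gripper_width: 0.995
```

```bash
python3 -c "
from h import *
go(.4507,.061,-16)"
```

```text
t 20.15 pos cm [45.69  5.68  3.71] jaw -16.73 tilt [0.0777 0.0285] w cm 8.5 F [-0.1 -0.4 -0.3] q6 0.09
delta cm [-0.62  0.42] turn 0.73
```

>>> play_rows(
  steps=[
    [8.5, -0.5, 0.4, 3.5, 0.7],
    [8.5, 0, 0, 3.5, 0],
    [8.5, 0, 0, 0, 0],
  ],
)

```text
t: 20.4
ee_pos: [0.4535, 0.0587, 0.109]
tool_rot: [0.253, 1.49, -0.191]
force: [0.6, -1.0, 0.6]
gripper_width: 0.994
```

```bash
python3 -c "
from h import *
go(.4507,.061,-16)"
```

```text
t 20.4 pos cm [45.35  5.87 10.9 ] jaw -16.46 tilt [0.0732 0.0292] w cm 8.49 F [ 0.6 -1.   0.6] q6 0.1
delta cm [-0.28  0.23] turn 0.46
```

>>> play_rows(
  steps=[
    [8.5, 0, 0, -3.5, 0],
    [8.5, 0, 0, -3.5, 0],
    [8.5, 0, 0, 0, 0],
  ],
)

```text
t: 20.65
ee_pos: [0.4596, 0.0561, 0.0429]
tool_rot: [0.257, 1.475, -0.196]
force: [-0.4, -0.0, -0.7]
gripper_width: 0.998
```

```bash
python3 -c "
from h import *
go(.4507,.061,-16)"
```

```text
t 20.65 pos cm [45.96  5.61  4.29] jaw -16.85 tilt [0.0884 0.0262] w cm 8.52 F [-0.4 -0.  -0.7] q6 0.09
delta cm [-0.89  0.49] turn 0.85
```

>>> play_rows(
  steps=[
    [8.5, -0.3, 0.2, 1, 0],
    [8.5, -0.3, 0.2, 1, 0],
    [8.5, 0, 0, 1, 0],
    [8.5, 0, 0, 1, 0],
    [8.5, 0, 0, 1, 0],
  ],
)

```text
t: 21.07
ee_pos: [0.4553, 0.0587, 0.1025]
tool_rot: [0.261, 1.473, -0.202]
force: [-0.4, 0.2, -0.0]
gripper_width: 0.994
```

```bash
python3 -c "
from h import *
go(.4507,.061,-16)"
```

```text
t 21.07 pos cm [45.53  5.87 10.25] jaw -17.22 tilt [0.0897 0.0253] w cm 8.49 F [-0.4  0.2 -0. ] q6 0.12
delta cm [-0.46  0.23] turn 1.22
```

>>> play_rows(
  steps=[
    [8.5, -0.2, 0, 0, 0],
    [8.5, -0.2, 0, 0, 0],
    [8.5, -0.2, 0, 0, 0],
    [8.5, -0.2, 0, 0, 0],
    [8.5, -0.2, 0, 0, 0],
  ],
)

```text
t: 21.48
ee_pos: [0.4471, 0.058, 0.1104]
tool_rot: [0.262, 1.461, -0.203]
force: [0.1, -0.4, 0.1]
gripper_width: 0.999
```

```bash
python3 -c "
from h import *
go(.4507,.061,-16)"
```

```text
t 21.48 pos cm [44.71  5.8  11.04] jaw -17.36 tilt [0.1009 0.0232] w cm 8.53 F [ 0.1 -0.4  0.1] q6 0.11
delta cm [0.36 0.3 ] turn 1.36
```

>>> play_rows(
  steps=[
    [8.5, 0.3, 0.1, 0, 0.3],
    [8.5, 0.3, 0.1, 0, 0.3],
    [8.5, 0.3, 0.1, 0, 0.3],
    [8.5, 0.3, 0, 0, 0.3],
    [8.5, 0.3, 0, 0, 0],
  ],
)

```text
t: 21.9
ee_pos: [0.4623, 0.0615, 0.1094]
tool_rot: [0.246, 1.467, -0.185]
force: [0.2, 0.2, -0.9]
gripper_width: 0.993
```

```bash
python3 -c "
from h import *
go(.4507,.061,-16)"
```

```text
t 21.9 pos cm [46.23  6.15 10.94] jaw -16.04 tilt [0.0972 0.0259] w cm 8.48 F [ 0.2  0.2 -0.9] q6 0.1
delta cm [-1.16 -0.05] turn 0.04
```

Tool tilt has crept up to about 0.1 rad, so the two fingertips sit at different heights. The creep points outward along +x. I'll turn the wrist, let the same creep cancel the tilt, and turn back.

>>> play_rows(
  steps=[
    [8.5, 1, -0.8, 0.6, -7.1],
    [8.5, 1, -0.8, 0.6, -7.1],
    [8.5, 1, -0.8, 0.6, -7.1],
    [8.5, 1, -0.8, 0.6, -7.1],
    [8.5, 1, -0.8, 0.6, -7.1],
  ],
)

```text
t: 22.32
ee_pos: [0.5136, 0.0211, 0.1384]
tool_rot: [0.704, 1.356, -0.689]
force: [-0.6, -0.7, -0.8]
gripper_width: 0.995
```

>>> play_rows(
  steps=[
    [8.5, 1, 0, 0, -7.1],
    [8.5, 1, 0, 0, -7.1],
    [8.5, 1, 0, 0, -7.1],
    [8.5, 1, 0, 0, -7.1],
    [8.5, 1, 0, 0, -7.1],
  ],
)

```text
t: 22.73
ee_pos: [0.568, 0.0192, 0.1388]
tool_rot: [1.144, 1.129, -1.179]
force: [-0.1, -0.2, -0.3]
gripper_width: 0.999
```

>>> play_rows(
  steps=[
    [8.5, 0, 0, 0, -7.1],
    [8.5, 0, 0, 0, -7.1],
    [8.5, 0, 0, 0, -7.1],
    [8.5, 0, 0, 0, -7.1],
    [8.5, 0, 0, 0, -7.1],
  ],
)

```text
t: 23.15
ee_pos: [0.5708, 0.0194, 0.1367]
tool_rot: [1.554, 0.784, -1.647]
force: [-0.5, -0.6, -0.2]
gripper_width: 0.996
```

>>> play_rows(
  steps=[
    [8.5, 0, 0, 0, -7.1],
    [8.5, 0, 0, 0, -7.1],
    [8.5, 0, 0, 0, -7.1],
    [8.5, -0.2, 0, 0, -7.1],
    [8.5, -0.2, 0, 0, -7.1],
  ],
)

```text
t: 23.57
ee_pos: [0.568, 0.0198, 0.1347]
tool_rot: [1.919, 0.301, -2.074]
force: [0.3, -0.8, 0.1]
gripper_width: 0.997
```

```bash
cat >> h.py <<'E'
def h():
    s,m=st(); print("jaw rise",round(m[2,2],4),"radial tilt",round(m[0,0],4))
E
python3 -c "
from h import *
h()"
```

```text
t 23.57 pos cm [56.8   1.98 13.47] jaw -159.39 tilt [-0.0637 -0.0761] w cm 8.51 F [ 0.3 -0.8  0.1] q6 2.68
jaw rise 0.0865 radial tilt -0.0637
```

>>> play_rows(
  steps=[
    [8.5, -0.3, 0, 0, 0],
    [8.5, -0.3, 0, 0, 0],
    [8.5, -0.3, 0, 0, 0],
    [8.5, -0.3, 0, 0, 0],
    [8.5, -0.3, 0, 0, 0],
  ],
)

```text
t: 23.98
ee_pos: [0.5523, 0.0198, 0.1334]
tool_rot: [1.914, 0.307, -2.072]
force: [0.5, -0.6, 0.5]
gripper_width: 0.993
```

```bash
python3 -c "
from h import *
h()"
```

```text
t 23.98 pos cm [55.23  1.98 13.34] jaw -159.02 tilt [-0.0648 -0.0762] w cm 8.48 F [ 0.5 -0.6  0.5] q6 2.67
jaw rise 0.0879 radial tilt -0.0648
```

>>> play_rows(
  steps=[
    [8.5, -2, 0, -2, 0],
    [8.5, -2, 0, -2, 0],
    [8.5, 0, 0, 0, 0],
  ],
)

```text
t: 24.23
ee_pos: [0.5104, 0.0199, 0.093]
tool_rot: [1.914, 0.311, -2.066]
force: [-1.3, -0.5, -0.4]
gripper_width: 0.994
```

```bash
python3 -c "
from h import *
h()"
```

```text
t 24.23 pos cm [51.04  1.99  9.3 ] jaw -158.74 tilt [-0.0618 -0.0768] w cm 8.49 F [-1.3 -0.5 -0.4] q6 2.67
jaw rise 0.0855 radial tilt -0.0618
```

>>> play_rows(
  steps=[
    [8.5, -2, 0, 2, 0],
    [8.5, -2, 0, 2, 0],
    [8.5, -1, 0, 0, 0],
    [8.5, 0, 0, -3.5, 0],
    [8.5, 0, 0, -3.5, 0],
  ],
)

```text
t: 24.65
ee_pos: [0.4627, 0.0193, 0.0699]
tool_rot: [1.923, 0.31, -2.046]
force: [0.7, -0.5, -0.5]
gripper_width: 0.999
```

```bash
python3 -c "
from h import *
h()"
```

```text
t 24.65 pos cm [46.27  1.93  6.99] jaw -158.4 tilt [-0.0467 -0.0796] w cm 8.53 F [ 0.7 -0.5 -0.5] q6 2.67
jaw rise 0.0728 radial tilt -0.0467
```

>>> play_rows(
  steps=[
    [8.5, -0.2, 0, 0, 0],
    [8.5, -0.2, 0, 0, 0],
    [8.5, -0.2, 0, 0, 0],
    [8.5, -0.2, 0, 0, 0],
    [8.5, -0.2, 0, 0, 0],
  ],
)

```text
t: 25.07
ee_pos: [0.4525, 0.0193, 0.0711]
tool_rot: [1.92, 0.314, -2.046]
force: [0.5, 0.2, -0.2]
gripper_width: 0.997
```

```bash
python3 -c "
from h import *
h()"
```

```text
t 25.07 pos cm [45.25  1.93  7.11] jaw -158.23 tilt [-0.0482 -0.0795] w cm 8.52 F [ 0.5  0.2 -0.2] q6 2.66
jaw rise 0.0744 radial tilt -0.0482
```

>>> play_rows(
  steps=[
    [8.5, 0, 0, 2.4, 0],
    [8.5, 0, 0, 2.4, 0],
    [8.5, 0, 0, 2.4, 0],
    [8.5, 0, 0, -4, 0],
    [8.5, 0, 0, -4, 0],
  ],
)

```text
t: 25.48
ee_pos: [0.4576, 0.0185, 0.0765]
tool_rot: [1.938, 0.306, -2.022]
force: [0.1, 0.6, -2.3]
gripper_width: 0.997
```

```bash
python3 -c "
from h import *
h()"
```

```text
t 25.48 pos cm [45.76  1.85  7.65] jaw -158.2 tilt [-0.0264 -0.0834] w cm 8.51 F [ 0.1  0.6 -2.3] q6 2.66
jaw rise 0.0556 radial tilt -0.0264
```

>>> play_rows(
  steps=[
    [8.5, 0, 0, 2.4, 0],
    [8.5, 0, 0, 2.4, 0],
    [8.5, 0, 0, 2.4, 0],
    [8.5, 0, 0, -4, 0],
    [8.5, 0, 0, -4, 0],
  ],
)

```text
t: 25.9
ee_pos: [0.4595, 0.0182, 0.071]
tool_rot: [1.94, 0.305, -2.018]
force: [0.3, 0.3, -1.2]
gripper_width: 0.998
```

```bash
python3 -c "
from h import *
h()"
```

```text
t 25.9 pos cm [45.95  1.82  7.1 ] jaw -158.16 tilt [-0.0233 -0.0839] w cm 8.52 F [ 0.3  0.3 -1.2] q6 2.66
jaw rise 0.0529 radial tilt -0.0233
```

>>> play_rows(
  steps=[
    [8.5, -0.1, 0, 1.4, 0],
    [8.5, -0.1, 0, 1.4, 0],
    [8.5, 0, 0, 1.4, 0],
    [8.5, 0, 0, 1.4, 0],
    [8.5, 0, 0, 1.4, 0],
  ],
)

```text
t: 26.32
ee_pos: [0.4533, 0.0187, 0.138]
tool_rot: [1.928, 0.311, -2.032]
force: [0.0, -0.2, -0.2]
gripper_width: 0.993
```

>>> play_rows(
  steps=[
    [8.5, 0, 0, -4, 0],
    [8.5, 0, 0, -4, 0],
    [8.5, 0, 0, 0, 0],
    [8.5, 0, 0, 1.4, 0],
    [8.5, 0, 0, 1.4, 0],
  ],
)

```text
t: 26.73
ee_pos: [0.4565, 0.0182, 0.093]
tool_rot: [1.938, 0.307, -2.019]
force: [0.9, -0.4, -0.2]
gripper_width: 0.997
```

>>> play_rows(
  steps=[
    [8.5, 0, 0, 1.4, 0],
    [8.5, 0, 0, 1.4, 0],
    [8.5, 0, 0, 1.4, 0],
    [8.5, 0, 0, -4, 0],
    [8.5, 0, 0, -4, 0],
  ],
)

```text
t: 27.15
ee_pos: [0.4644, 0.0172, 0.0757]
tool_rot: [1.961, 0.296, -1.987]
force: [-0.1, 0.1, -1.3]
gripper_width: 0.991
```

```bash
python3 -c "
from h import *
h()"
```

```text
t 27.15 pos cm [46.44  1.72  7.57] jaw -158.01 tilt [ 0.0039 -0.0886] w cm 8.46 F [-0.1  0.1 -1.3] q6 2.66
jaw rise 0.0296 radial tilt 0.0039
```

>>> play_rows(
  steps=[
    [8.5, 0, 0, 0, 0],
    [8.5, -0.3, 0, 1.4, 0],
    [8.5, 0, 0, 1.4, 0],
    [8.5, 0, 0, 1.4, 0],
    [8.5, 0, 0, 1.4, 0],
  ],
)

```text
t: 27.57
ee_pos: [0.4588, 0.0176, 0.1394]
tool_rot: [1.954, 0.3, -1.996]
force: [-0.2, 0.9, 0.6]
gripper_width: 0.994
```

>>> play_rows(
  steps=[
    [8.5, 0, 0, 1.2, 0],
    [8.5, 0, 0, -4, 0],
    [8.5, 0, 0, -4, 0],
    [8.5, 0, 0, 0, 0],
    [8.5, -0.3, 0, 1.4, 0],
  ],
)

```text
t: 27.98
ee_pos: [0.4613, 0.017, 0.1037]
tool_rot: [1.97, 0.293, -1.973]
force: [0.7, 0.2, 0.4]
gripper_width: 0.99
```

>>> play_rows(
  steps=[
    [8.5, 0, 0, 1.4, 0],
    [8.5, 0, 0, 1.4, 0],
    [8.5, 0, 0, 1.4, 0],
    [8.5, 0, 0, -4, 0],
    [8.5, 0, 0, -4, 0],
  ],
)

```text
t: 28.4
ee_pos: [0.469, 0.0161, 0.0931]
tool_rot: [1.992, 0.283, -1.941]
force: [1.6, 0.1, -1.3]
gripper_width: 0.998
```

>>> play_rows(
  steps=[
    [8.5, 0, 0, 0, 0],
    [8.5, -0.2, 0.3, 0, 7.1],
    [8.5, -0.2, 0.3, 0, 7.1],
    [8.5, -0.2, 0.3, 0, 7.1],
    [8.5, 0, 0.3, 0, 7.1],
  ],
)

```text
t: 28.82
ee_pos: [0.4649, 0.0282, 0.1073]
tool_rot: [1.707, 0.704, -1.613]
force: [-0.3, 0.0, -0.3]
gripper_width: 0.996
```

```bash
python3 -c "
from h import *
h()"
```

```text
t 28.82 pos cm [46.49  2.82 10.73] jaw -128.93 tilt [ 0.0874 -0.0649] w cm 8.51 F [-0.3  0.  -0.3] q6 2.13
jaw rise -0.0044 radial tilt 0.0874
```

>>> play_rows(
  steps=[
    [8.5, -0.1, 0.2, 0, 7.1],
    [8.5, -0.1, 0.2, 0, 7.1],
    [8.5, -0.1, 0.2, 0, 7.1],
    [8.5, 0, 0.2, 0, 7.1],
    [8.5, 0, 0.2, 0, 7.1],
  ],
)

```text
t: 29.23
ee_pos: [0.4666, 0.0392, 0.1297]
tool_rot: [1.308, 1.093, -1.154]
force: [-0.7, 0.3, -0.5]
gripper_width: 0.998
```

>>> play_rows(
  steps=[
    [8.5, -0.1, 0.2, 0, 7.1],
    [8.5, -0.1, 0.2, 0, 7.1],
    [8.5, -0.1, 0.2, 0, 7.1],
    [8.5, 0, 0.2, 0, 7.1],
    [8.5, 0, 0.2, 0, 7.1],
  ],
)

```text
t: 29.65
ee_pos: [0.4673, 0.0505, 0.1527]
tool_rot: [0.871, 1.358, -0.67]
force: [0.4, 0.7, 1.0]
gripper_width: 0.994
```

>>> play_rows(
  steps=[
    [8.5, 0, 0.2, -0.5, 7.1],
    [8.5, 0, 0.2, -0.5, 7.1],
    [8.5, 0, 0.2, -0.5, 7.1],
    [8.5, 0, 0.2, -0.5, 7.1],
    [8.5, 0, 0.2, -0.5, 7.1],
  ],
)

```text
t: 30.07
ee_pos: [0.4714, 0.062, 0.1511]
tool_rot: [0.407, 1.506, -0.174]
force: [-0.5, -0.2, -0.1]
gripper_width: 0.998
```

```bash
python3 -c "
from h import *
h();go(.4507,.061,-16)
p,d=snapshot('scene'); crop(p,220,220,180,135,4,'pics/s30.png')"
```

```text
t 30.07 pos cm [47.14  6.2  15.11] jaw -21.44 tilt [0.0682 0.1382] w cm 8.52 F [-0.5 -0.2 -0.1] q6 0.09
jaw rise 0.0132 radial tilt 0.0682
t 30.07 pos cm [47.14  6.2  15.11] jaw -21.44 tilt [0.0682 0.1382] w cm 8.52 F [-0.5 -0.2 -0.1] q6 0.09
delta cm [-2.07 -0.1 ] turn 5.44
```

View pics/s30.png

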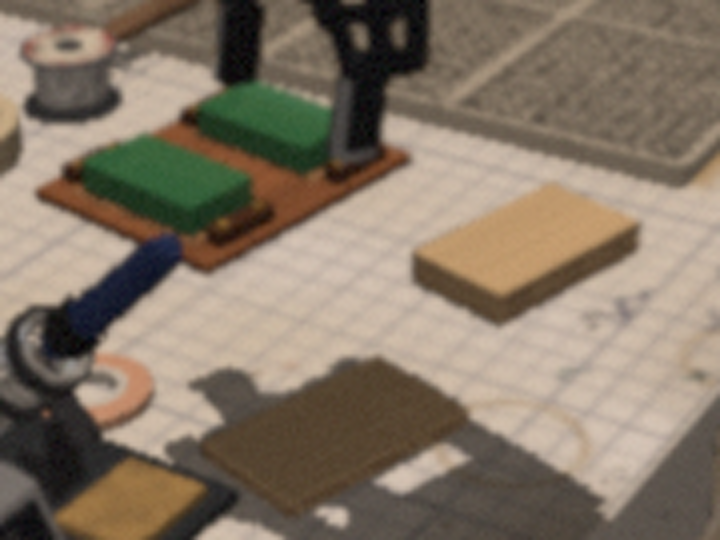

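>>> play_rows(
  steps=[
    [8.5, -0.7, 0, -1.6, 1.8],
    [8.5, -0.7, 0, -1.6, 1.8],
    [8.5, -0.7, 0, -1.6, 1.8],
    [8.5, -0.2, 0, -1.6, 0],
    [8.5, -0.1, 0, -1.6, 0],
  ],
)

```text
t: 30.53
ee_pos: [0.4532, 0.0623, 0.0885]
tool_rot: [0.33, 1.501, -0.088]
force: [-0.5, -0.4, 0.5]
gripper_width: 0.993
```

```bash
python3 -c "
from h import *
h();go(.4507,.061,-16)"
```

```text
t 30.53 pos cm [45.32  6.23  8.85] jaw -15.55 tilt [0.0755 0.1455] w cm 8.48 F [-0.5 -0.4  0.5] q6 -0.08
jaw rise 0.0342 radial tilt 0.0755
t 30.53 pos cm [45.32  6.23  8.85] jaw -15.55 tilt [0.0755 0.1455] w cm 8.48 F [-0.5 -0.4  0.5] q6 -0.08
delta cm [-0.25 -0.13] turn -0.45
```

>>> play_rows(
  steps=[
    [8.5, -0.3, -0.1, -1.6, -0.4],
    [8.5, -0.1, 0, -1.6, 0],
    [8.5, -0.1, 0, -1.5, 0],
    [8.5, 0, 0, -1, 0],
    [8.5, 0, 0, 0, 0],
  ],
)

```text
t: 30.95
ee_pos: [0.4531, 0.0617, 0.0424]
tool_rot: [0.342, 1.489, -0.094]
force: [-0.8, 0.3, 0.5]
gripper_width: 0.995
```

```bash
python3 -c "
from h import *
h();go(.4507,.061,-16)
p,d=snapshot('scene'); crop(p,240,270,120,90,6,'pics/s31.png')"
```

```text
t 30.95 pos cm [45.31  6.17  4.24] jaw -16.32 tilt [0.0885 0.1478] w cm 8.5 F [-0.8  0.3  0.5] q6 -0.12
jaw rise 0.044 radial tilt 0.0885
t 30.95 pos cm [45.31  6.17  4.24] jaw -16.32 tilt [0.0885 0.1478] w cm 8.5 F [-0.8  0.3  0.5] q6 -0.12
delta cm [-0.24 -0.07] turn 0.32
```

View pics/s31.png

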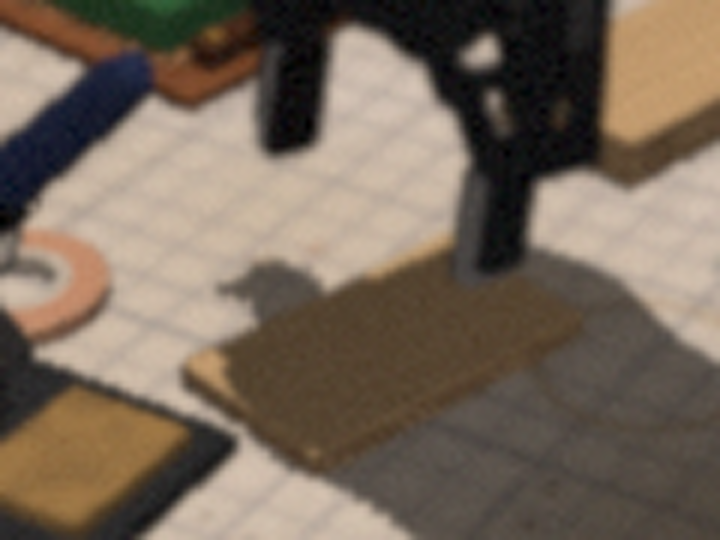

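>>> play_rows(
  steps=[
    [8.5, -0.2, -0.1, -1, 0.3],
    [8.5, -0.1, 0, -1, 0],
    [8.5, 0, 0, -0.8, 0],
    [8.5, 0, 0, 0, 0],
  ],
)

```text
t: 31.33
ee_pos: [0.4529, 0.0603, 0.017]
tool_rot: [0.338, 1.481, -0.088]
force: [-0.4, 0.8, -1.1]
gripper_width: 0.991
```

```bash
python3 -c "
from h import *
h();go(.4507,.061,-16)
p,d=snapshot('scene'); crop(p,240,270,120,90,6,'pics/s32.png')"
```

```text
t 31.33 pos cm [45.29  6.03  1.7 ] jaw -16.02 tilt [0.0956 0.1475] w cm 8.46 F [-0.4  0.8 -1.1] q6 -0.16
jaw rise 0.0519 radial tilt 0.0956
t 31.33 pos cm [45.29  6.03  1.7 ] jaw -16.02 tilt [0.0956 0.1475] w cm 8.46 F [-0.4  0.8 -1.1] q6 -0.16
delta cm [-0.22  0.07] turn 0.02
```

View pics/s32.png

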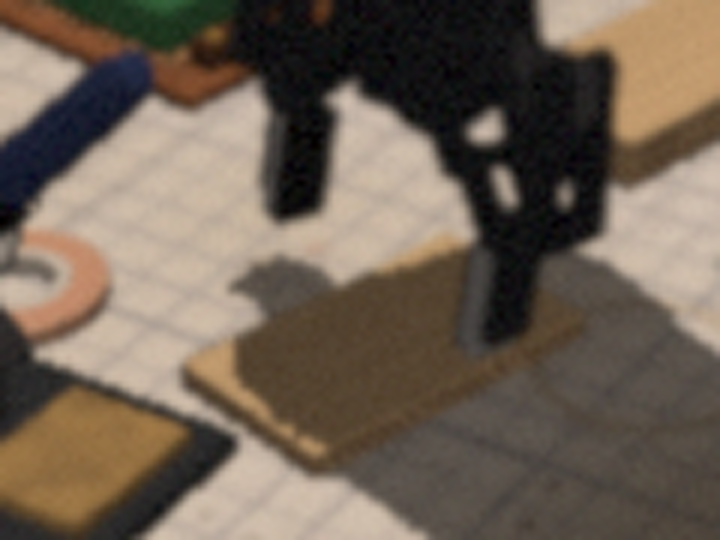

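>>> play_rows(
  steps=[
    [8.5, -0.3, 0.1, -0.6, 0],
    [8.5, 0, 0, -0.6, 0],
    [8.5, 0, 0, 0, 0],
  ],
)

```text
t: 31.63
ee_pos: [0.4501, 0.0614, 0.0047]
tool_rot: [0.338, 1.481, -0.088]
force: [-0.4, 0.3, -0.2]
gripper_width: 0.993
```

```bash
python3 -c "
from h import *
h();go(.4507,.061,-16)
p,d=snapshot('scene'); crop(p,240,270,120,90,6,'pics/s33.png')"
```

```text
t 31.63 pos cm [45.01  6.14  0.47] jaw -16.02 tilt [0.0963 0.1474] w cm 8.48 F [-0.4  0.3 -0.2] q6 -0.18
jaw rise 0.0526 radial tilt 0.0963
t 31.63 pos cm [45.01  6.14  0.47] jaw -16.02 tilt [0.0963 0.1474] w cm 8.48 F [-0.4  0.3 -0.2] q6 -0.18
delta cm [ 0.06 -0.04] turn 0.02
```

View pics/s33.png

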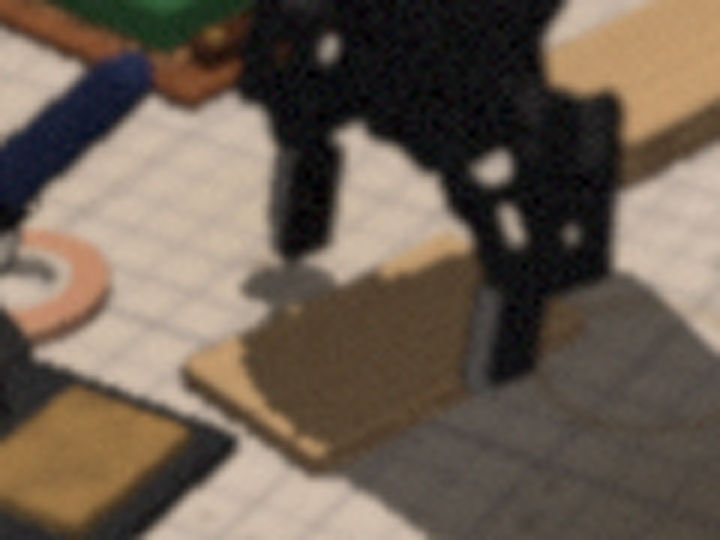

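>>> play_rows(
  steps=[
    [8.5, 0, 0, -0.5, 0],
    [8.5, 0, 0, 0, 0],
  ],
)

```text
t: 31.85
ee_pos: [0.4503, 0.0614, -0.0003]
tool_rot: [0.338, 1.48, -0.088]
force: [-0.1, 0.6, -0.2]
gripper_width: 0.997
```

>>> play_rows(
  steps=[
    [8.5, 0, 0, -0.4, 0],
    [8.5, 0, 0, 0, 0],
  ],
)

```text
t: 32.02
ee_pos: [0.4504, 0.0614, -0.0047]
tool_rot: [0.338, 1.48, -0.088]
force: [0.2, 1.0, -0.3]
gripper_width: 0.997
```

```bash
python3 -c "
from h import *
h();go(.4507,.061,-16)
p,d=snapshot('scene'); crop(p,240,270,120,90,6,'pics/s34.png')"
```

```text
t 32.02 pos cm [45.04  6.14 -0.47] jaw -16.02 tilt [0.0969 0.1473] w cm 8.52 F [ 0.2  1.  -0.3] q6 -0.19
jaw rise 0.0533 radial tilt 0.0969
t 32.02 pos cm [45.04  6.14 -0.47] jaw -16.02 tilt [0.0969 0.1473] w cm 8.52 F [ 0.2  1.  -0.3] q6 -0.19
delta cm [ 0.03 -0.04] turn 0.02
```

View pics/s34.png

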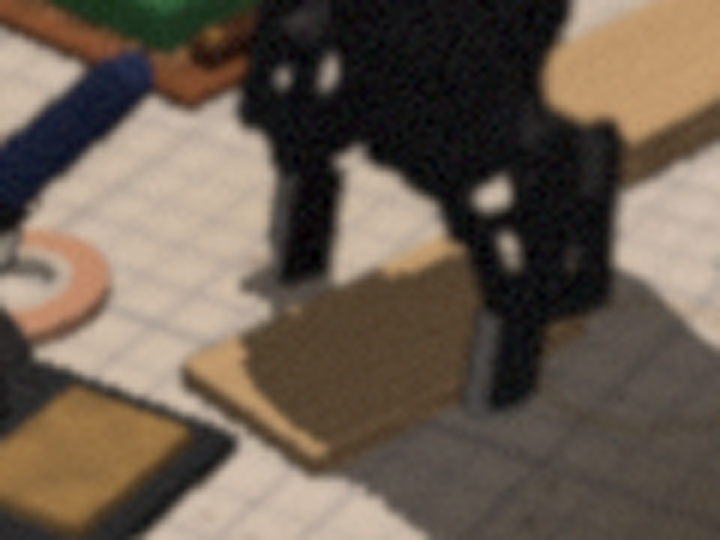

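>>> play_rows(
  steps=[
    [8, 0, 0, -0.2, 0],
    [7.4, 0, 0, 0, 0],
    [6.8, 0, 0, 0, 0],
    [6, 0, 0, 0, 0],
    [6, 0, 0, 0, 0],
  ],
)

```text
t: 32.48
ee_pos: [0.4446, 0.0628, -0.0034]
tool_rot: [0.335, 1.496, -0.08]
force: [-0.2, -1.2, 0.5]
gripper_width: 0.76
```

```bash
python3 -c "
from h import *
h();go(.4507,.061,-16)
p,d=snapshot('scene'); crop(p,240,270,120,90,6,'pics/s35.png')"
```

```text
t 32.48 pos cm [44.46  6.28 -0.34] jaw -15.53 tilt [0.0812 0.153 ] w cm 6.49 F [-0.2 -1.2  0.5] q6 -0.19
jaw rise 0.0378 radial tilt 0.0812
t 32.48 pos cm [44.46  6.28 -0.34] jaw -15.53 tilt [0.0812 0.153 ] w cm 6.49 F [-0.2 -1.2  0.5] q6 -0.19
delta cm [ 0.61 -0.18] turn -0.47
```

View pics/s35.png

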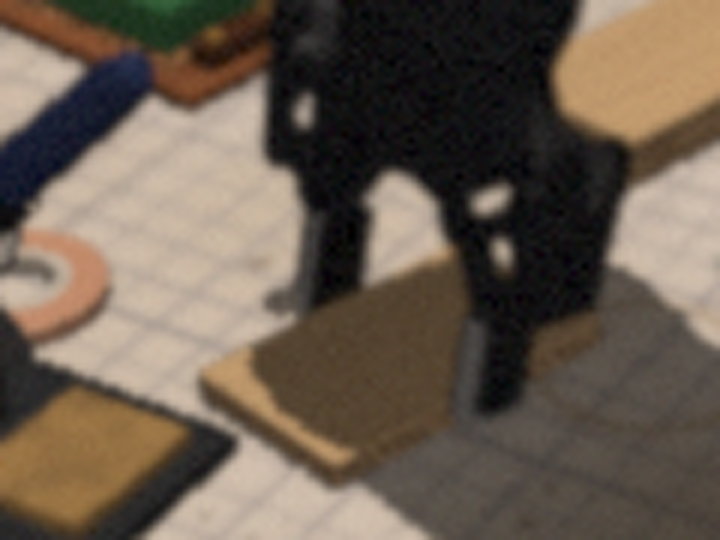

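>>> play_rows(
  steps=[
    [6, 0, 0, 0.6, 0],
    [6, 0, 0, 1.5, 0],
    [6, 0, 0, 2.5, 0],
    [6, 0, 0, 2.5, 0],
    [6, 0, 0, 0, 0],
  ],
)

```text
t: 32.95
ee_pos: [0.4439, 0.0628, 0.0704]
tool_rot: [0.336, 1.499, -0.082]
force: [1.3, -0.3, 0.1]
gripper_width: 0.752
```

```bash
python3 -c "
from h import *
h();go(.4528,-.1288,-14)
p,d=snapshot('scene'); crop(p,240,210,150,112,5,'pics/s36.png')"
```

```text
t 32.95 pos cm [44.39  6.28  7.04] jaw -15.6 tilt [0.079  0.1528] w cm 6.42 F [ 1.3 -0.3  0.1] q6 -0.11
jaw rise 0.0356 radial tilt 0.079
t 32.95 pos cm [44.39  6.28  7.04] jaw -15.6 tilt [0.079  0.1528] w cm 6.42 F [ 1.3 -0.3  0.1] q6 -0.11
delta cm [  0.89 -19.16] turn 1.6
```

View pics/s36.png

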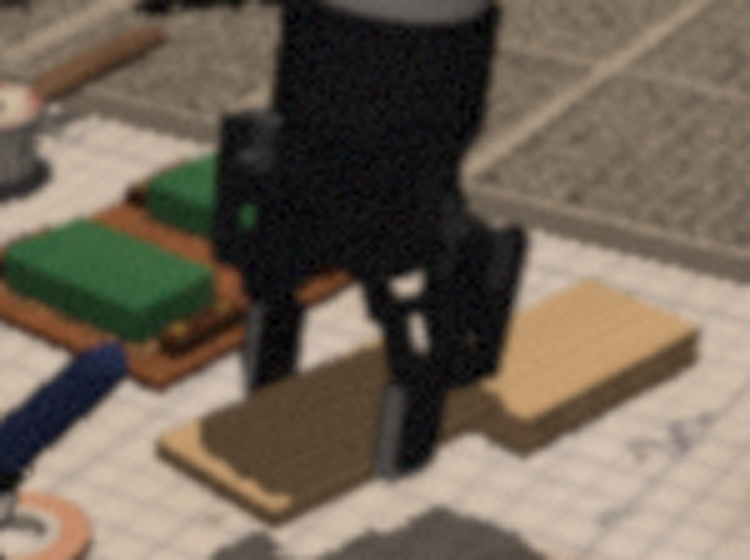

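>>> play_rows(
  steps=[
    [6, 0.2, -3, 0, 0.4],
    [6, 0.2, -3.3, 0, 0.4],
    [6, 0.2, -3.3, 0, 0.4],
    [6, 0.2, -3.3, 0, 0.4],
    [6, 0.1, -3.3, 0, 0],
  ],
)

```text
t: 33.42
ee_pos: [0.4494, -0.0992, 0.066]
tool_rot: [0.309, 1.51, -0.049]
force: [-0.3, 0.4, -1.0]
gripper_width: 0.755
```

>>> play_rows(
  steps=[
    [6, 0, -2, 0, 0],
    [6, 0, 0, 0, 0],
    [6, 0, 0, 0, 0],
  ],
)

```text
t: 33.67
ee_pos: [0.4487, -0.1255, 0.0634]
tool_rot: [0.315, 1.511, -0.055]
force: [0.4, 0.3, -1.1]
gripper_width: 0.757
```

```bash
python3 -c "
from h import *
h();go(.4528,-.1288,-14)"
```

```text
t 33.67 pos cm [ 44.87 -12.55   6.34] jaw -13.75 tilt [0.0669 0.1591] w cm 6.47 F [ 0.4  0.3 -1.1] q6 -0.52
jaw rise 0.0276 radial tilt 0.0669
t 33.67 pos cm [ 44.87 -12.55   6.34] jaw -13.75 tilt [0.0669 0.1591] w cm 6.47 F [ 0.4  0.3 -1.1] q6 -0.52
delta cm [ 0.41 -0.33] turn -0.25
```

>>> play_rows(
  steps=[
    [6, 0.3, -0.3, -1, -0.2],
    [6, 0.1, 0, -1, 0],
    [6, 0, 0, -0.8, 0],
    [6, 0, 0, 0, 0],
  ],
)

```text
t: 34.0
ee_pos: [0.4518, -0.125, 0.0321]
tool_rot: [0.318, 1.514, -0.054]
force: [0.1, 0.3, -0.7]
gripper_width: 0.756
```

```bash
python3 -c "
from h import *
h();go(.4528,-.1288,-14)
p,d=snapshot('scene'); crop(p,310,240,90,68,9,'pics/s37.png')"
```

```text
t 34.0 pos cm [ 45.18 -12.5    3.21] jaw -13.85 tilt [0.0643 0.1614] w cm 6.45 F [ 0.1  0.3 -0.7] q6 -0.54
jaw rise 0.0242 radial tilt 0.0643
t 34.0 pos cm [ 45.18 -12.5    3.21] jaw -13.85 tilt [0.0643 0.1614] w cm 6.45 F [ 0.1  0.3 -0.7] q6 -0.54
delta cm [ 0.1  -0.38] turn -0.15
```

View pics/s37.png

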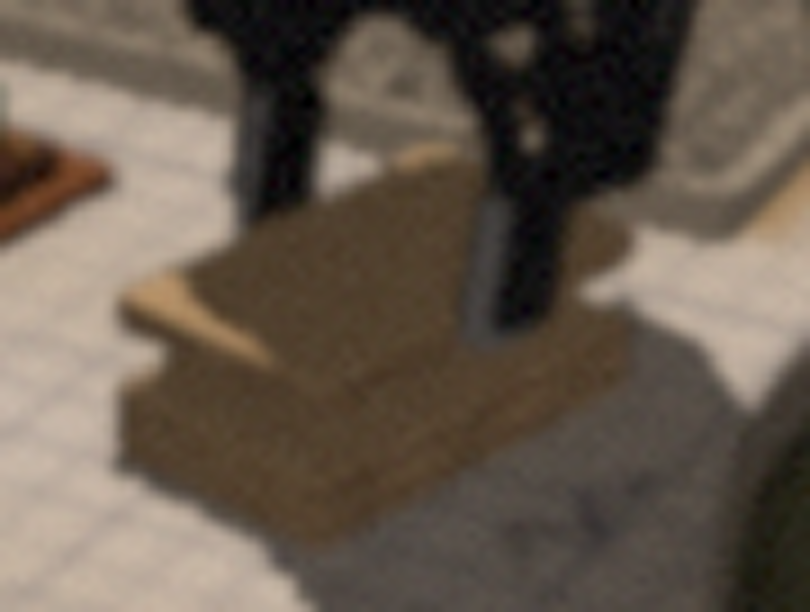

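```bash
python3 -c "
from h import *
p,d=snapshot('scene')
for c in [(220,300),(300,250),(400,250),(350,330),(440,200),(590,240),(150,295)]:
    u=(np.array(c)+.5)/9-.5+[310,240]; i=np.round(u).astype(int)
    v=[]
    for a in(-1,0,1):
      for b in(-1,0,1):
        o,r=rays('scene',i+[a,b]); v.append(o+r[0]*d[i[1]+b,i[0]+a])
    print(c,np.median(v,0).round(4))
w=px2w('scene',(np.array([(118,300),(635,235),(430,147),(318,385)])+.5)/9-.5+[310,240],.046);print(w.round(4),(w[0]+w[1])/2)
"
```

```text
(220, 300) [ 0.4718 -0.0887  0.0482]
(300, 250) [ 0.47   -0.1209  0.0474]
(400, 250) [ 0.4493 -0.1305  0.0478]
(350, 330) [ 0.4409 -0.09    0.0484]
(440, 200) [ 0.4523 -0.1552  0.0477]
(590, 240) [ 0.4128 -0.1588  0.0472]
(150, 295) [ 0.4895 -0.0829  0.0473]
[[ 0.4945 -0.0784  0.046 ]
 [ 0.4056 -0.1679  0.046 ]
 [ 0.4695 -0.1844  0.046 ]
 [ 0.4352 -0.0672  0.046 ]] [ 0.45006764 -0.12316794  0.046     ]
```

>>> play_rows(
  steps=[
    [6, 0.3, -0.6, -0.5, 0],
    [6, 0, 0, -0.5, 0],
    [6, 0, 0, 0, 0],
  ],
)

```text
t: 34.35
ee_pos: [0.4561, -0.1316, 0.0233]
tool_rot: [0.316, 1.511, -0.054]
force: [0.0, -0.0, -0.2]
gripper_width: 0.756
```

```bash
python3 -c "
from h import *
h();go(.4545,-.131,-14)
p,d=snapshot('scene'); crop(p,310,240,90,68,9,'pics/s38.png')"
```

```text
t 34.35 pos cm [ 45.61 -13.16   2.33] jaw -13.77 tilt [0.0671 0.1594] w cm 6.46 F [ 0.  -0.  -0.2] q6 -0.55
jaw rise 0.0276 radial tilt 0.0671
t 34.35 pos cm [ 45.61 -13.16   2.33] jaw -13.77 tilt [0.0671 0.1594] w cm 6.46 F [ 0.  -0.  -0.2] q6 -0.55
delta cm [-0.16  0.06] turn -0.23
```

View pics/s38.png

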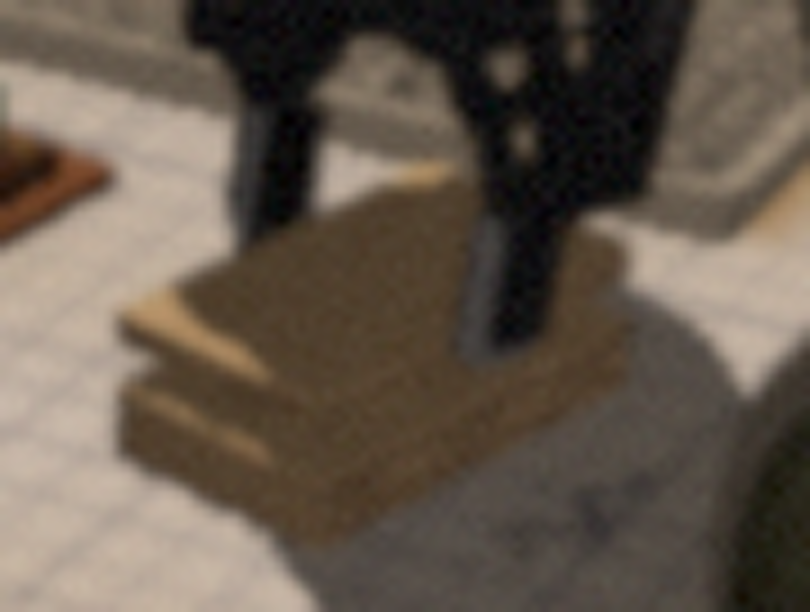

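>>> play_rows(
  steps=[
    [6, -0.2, 0, -0.4, 0],
    [6, 0, 0, 0, 0],
  ],
)

```text
t: 34.57
ee_pos: [0.4543, -0.1319, 0.0196]
tool_rot: [0.315, 1.51, -0.055]
force: [-0.3, 1.0, -0.8]
gripper_width: 0.756
```

>>> play_rows(
  steps=[
    [6, 0, 0, -0.3, 0],
    [6, 0, 0, 0, 0],
  ],
)

```text
t: 34.73
ee_pos: [0.4543, -0.132, 0.0164]
tool_rot: [0.315, 1.51, -0.055]
force: [0.1, -0.3, -0.2]
gripper_width: 0.755
```

>>> play_rows(
  steps=[
    [6, 0, 0.1, -0.2, 0],
    [6, 0, 0, 0, 0],
  ],
)

```text
t: 34.9
ee_pos: [0.4551, -0.132, 0.0159]
tool_rot: [0.313, 1.507, -0.056]
force: [-1.2, 2.2, 3.7]
gripper_width: 0.758
```

```bash
python3 -c "
from h import *
h()
p,d=snapshot('scene'); crop(p,310,240,90,68,9,'pics/s39.png')"
```

```text
t 34.9 pos cm [ 45.51 -13.2    1.59] jaw -13.76 tilt [0.0704 0.1566] w cm 6.47 F [-1.2  2.2  3.7] q6 -0.56
jaw rise 0.0316 radial tilt 0.0704
```

View pics/s39.png

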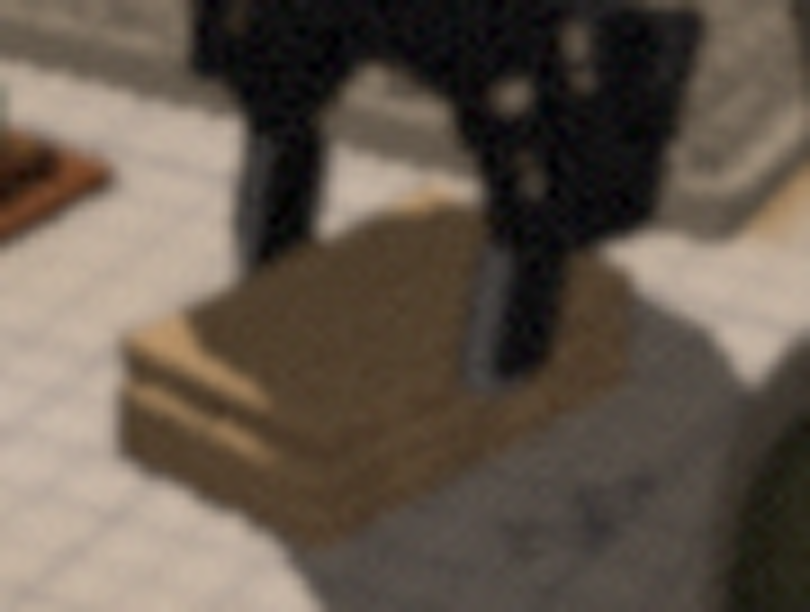

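The plate sits on the pile (contact at 3.7 N) with its edges in line. Releasing.

>>> play_rows(
  steps=[
    [6.8, 0, 0, 0, 0],
    [7.5, 0, 0, 0, 0],
    [8.5, 0, 0, 0, 0],
    [8.5, 0, 0, 0.8, 0],
    [8.5, 0, 0, 2, 0],
  ],
)

```text
t: 35.37
ee_pos: [0.4535, -0.1307, 0.0424]
tool_rot: [0.316, 1.512, -0.054]
force: [-0.5, 0.3, 0.2]
gripper_width: 0.995
```

>>> play_rows(
  steps=[
    [8.5, 0, 0, 3, 0],
    [8.5, 0, 0, 3, 0],
    [8.5, -1, -3.5, 2, 0],
    [8.5, -1, -3.5, 1, 0],
    [8.5, -1, -3.5, 0, 0],
  ],
)

```text
t: 35.78
ee_pos: [0.4233, -0.2333, 0.1419]
tool_rot: [0.307, 1.512, -0.049]
force: [1.1, -1.1, -0.1]
gripper_width: 0.995
```

>>> play_rows(
  steps=[
    [8.5, -1, -3.5, 0, 0],
    [8.5, -1, -3.5, 0, 0],
    [8.5, -1, -3.5, 0, 0],
    [8.5, -1, -3.5, 0, 0],
    [8.5, 0, 0, 0, 0],
  ],
)

```text
t: 36.2
ee_pos: [0.3784, -0.3849, 0.1467]
tool_rot: [0.304, 1.508, -0.057]
force: [-0.5, 0.4, 0.0]
gripper_width: 0.995
```

```bash
python3 -c "
from h import *
h()
p,d=snapshot('top'); crop(p,190,135,190,180,4,'pics/t40.png');cv2.imwrite('pics/t40f.png',p)
p,d=snapshot('scene'); crop(p,220,220,180,135,4,'pics/s40.png')"
```

```text
t 36.2 pos cm [ 37.84 -38.49  14.67] jaw -13.44 tilt [0.0694 0.1504] w cm 8.5 F [-0.5  0.4  0. ] q6 -0.89
jaw rise 0.033 radial tilt 0.0694
```

View pics/t40.png

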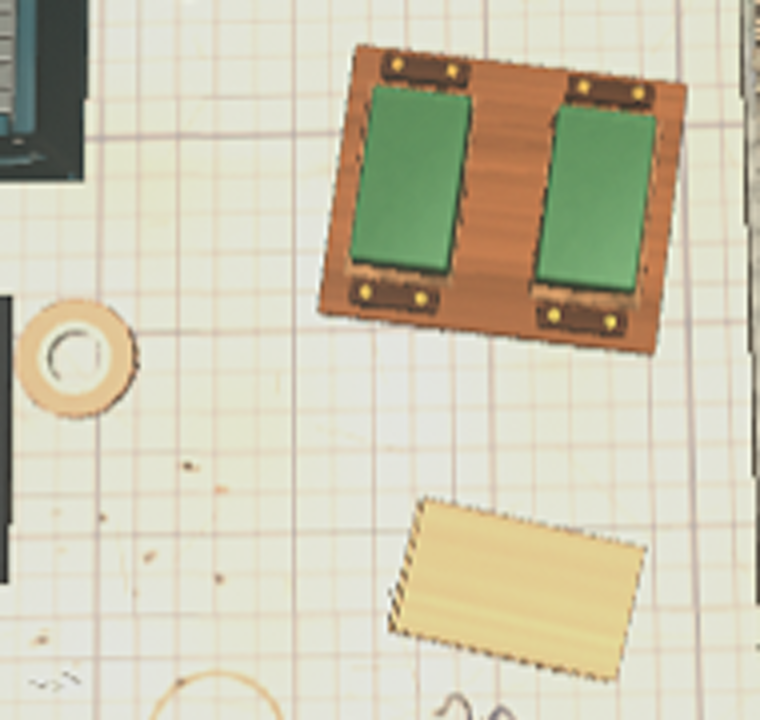

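View pics/s40.png

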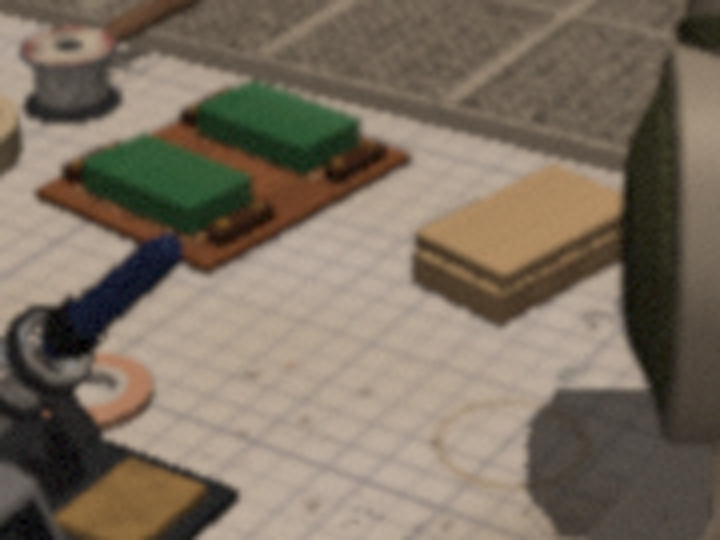

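Run:
```python
from h import *
p=cv2.imread('pics/t40f.png')
hsv=cv2.cvtColor(p,cv2.COLOR_BGR2HSV)
def q(pts,z):
    w=px2w('top',(np.array(pts)+.5)/4-.5+[190,135],z); m,e,a=rect(w); print(m.round(4),np.round(e,4),np.round(a,1)); return m,a
def bay(m,b):
    a=np.radians(-8.2);e=np.array([np.cos(a),np.sin(a)]);f=np.array([-e[1],e[0]]);d=m-np.array(b);print(' bay along/across mm',(d@e*1000).round(1),(d@f*1000).round(1))
m,_=q([(373,86),(472,97),(449,270),(349,263)],.028); bay(m,(.6585,-.0804))
m,_=q([(557,108),(657,116),(636,288),(536,281)],.028); bay(m,(.6449,-.1744))
q([(422,496),(646,547),(616,683),(390,632)],.03)
crop(p,275,245,85,70,9,'pics/t41.png')
c=cv2.imread('pics/top0.png')
for n,i in (('roll',(180,195,60,60)),('cut',(390,295,85,50))):
    x,y,w,hh=i; print(n,np.abs(p[y:y+hh,x:x+w].astype(int)-c[y:y+hh,x:x+w]).mean())
```

```text
[ 0.6576 -0.0822] [0.05   0.0885 0.0497 0.0907] [-97.9 171.8  84.7  -7.9]
 bay along/across mm -0.6 -1.9
[ 0.6458 -0.1742] [0.05   0.0876 0.0493 0.0882] [-96.  171.7  84.7  -7.8]
 bay along/across mm 0.9 0.3
[ 0.4535 -0.1323] [0.1112 0.0668 0.1113 0.0673] [-103.9  166.2   76.4  -13.9]
roll 8.736759259259259
cut 56.652235294117645
```

View pics/t41.png

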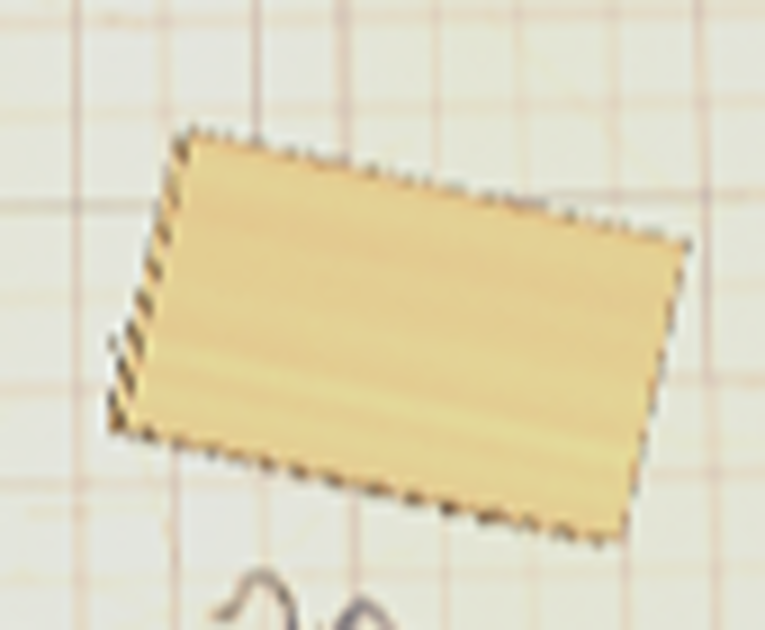

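View pics/t40f.png

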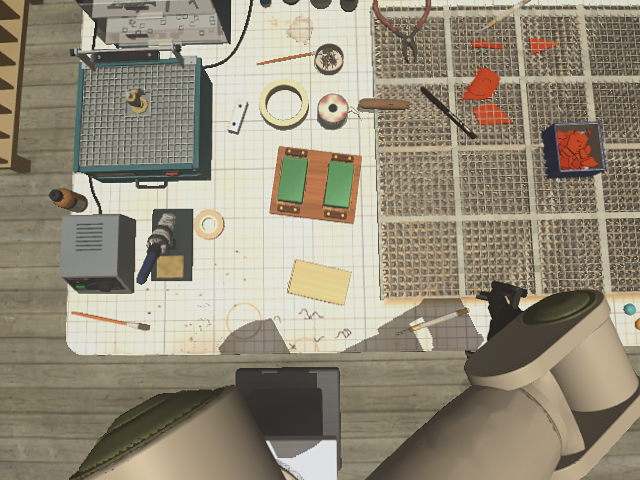

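```bash
python3 -c "
from h import *
print(job_done()); h()"
```

```text
the job is handed in; nothing more can be done
None
the job is handed in; nothing more can be done
```

The job is handed in at about 36 s of the 67 s allowed. Both glass slabs are in the board's bays and both plywood spacers are stacked on the lone one.

**Slabs:** The last top-camera picture puts slab_high about 1 mm along and 2 mm across from the centre of the left bay. It puts slab_low about 1 mm along from the centre of the right bay. Each is within about 2.5 degrees of its bay's direction. I checked while lowering slab_low, and both slabs read the same top height, 28 mm, which means they lie on their pads. No slab was dropped.

**Spacers:** spacer_high and then spacer_low lie on spacer_pile. The top one measures about 3.5 mm off the pile and is aligned to within 1 degree. I judged that they lie flat by eye after releasing the top one, and did not measure it again.

**Foil roll and glass cutter:** Both are where they started in the last picture, by eye. My image comparison of the cutter did not settle it, because the arm and its shadow covered part of that area.

**Problems along the way:**
- **Fingertip contact:** A fingertip pressed on the pile once, at about 14 N, while I was placing spacer_high. I lifted, re-centred and placed it cleanly.
- **Tool tilt:** The tool drifted to about 0.17 rad off vertical over many small moves. I cancelled part of it before the last grasp, and the plate still read level in the grip.

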